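# Twist the crucible home in the leaning solder pot

## Task

Put the empty steel crucible into the leaning well of the solder pot, foot first, until it sits fully home on the well's floor, then let go of it. It is a tight fit: press gently and twist it to and fro to work it down, because a straight push hard enough to move it would crush the well's springs. Leave the bottle, the reel and the dish where they stand.

Things in the scene. Friction and masses are not known exactly. Their poses are not given: they have to be found in the camera images.
- crucible: Plain steel crucible, 90 mm tall, 0.26 to 0.44 kg, upright on the bench at the start. Origin at the centre of its flat underside, z up along it. A solid foot tapers from 40 to 46 mm diameter over the lowest 16 mm; a solid round shank of 46 mm diameter goes up to 56 mm; above it is a hexagonal head. Any turn about its axis is allowed in the well.
- crucible_head (a point): Centre of the crucible's hollow hexagonal head, 73 mm above its underside, same axes. The head reaches from 56 to 90 mm up, 50 mm across its flats (each about 28 mm wide, 34 mm tall, 6 mm wall). The flats face 0, 60, 120, 180, 240 and 300 degrees from its x axis.
- pot: Solder pot: grey base 170 x 140 x 22 mm fixed to the bench, with a dark leaning cylinder 86 mm in diameter between two cheeks, out of which the bright steel well stands. Origin at bench level, 20 mm from the base's centre towards -x; z up. The well leans 30 degrees from vertical towards -x, roughly to the robot's right. Highest point about 160 mm. Pot and crucible may change sides.
- well_floor (a point): Centre of the well's flat floor, on which the crucible's underside rests when home; z along the well, out of its mouth, y level. It moves with the well. The well is a steel cup of 73 mm outer diameter with a 49 mm bore, 44 mm deep, flared over the last 8 mm to about 57 mm.
- well_mouth (a point): Centre of the well's mouth, 44 mm along the well from well_floor, same axes. Four spring pads in the bore grip the shank from when the underside is about 22 mm above the floor. A straight push then needs 30 to 42 N; while the crucible turns (25 degrees either way will do), 7 to 16 N moves it down; it sticks when turning stops. When home, the head's lower edge stands 12 mm above the mouth.
- well (a joint): How far the well is pressed along its own axis into its springs (m): 0 at rest, 0.012 at the stop. It starts to move at about 5 N of push and sinks 1 mm for each further 2.5 N; more than 0.008 (about 24 N) crushes the springs. It comes back up by itself.
- flux_bottle: Bystander: closed clear bottle, 48 mm in diameter, 110 mm tall; origin under its centre.
- solder_reel: Bystander: metal reel standing on its flange, 64 mm in diameter, 46 mm tall; origin under its centre.
- dish: Bystander: shallow aluminium bowl, 100 mm in diameter, 30 mm tall; origin under its centre.
Not all that is in view belongs to the job. Leave any yellow look-alike of the crucible alone.

How it is judged (in metres and radians):
On the way, in this order (a step that is already met when the one before it is completed fails the run):
1. the crucible is lifted clear of the bench (height (world z) of crucible above 0.05 m), for 0.1 s.
2. the crucible's foot is in the well's mouth, in line with the well (z of crucible in the frame of well_floor between 0.004 and 0.04 m and angle between the z axis of crucible and the z axis of well_floor, either way round below 0.2 rad and x of crucible in the frame of well_floor between -0.008 and 0.008 m and y of crucible in the frame of well_floor between -0.008 and 0.008 m), for 0.05 s.
At the end, for the whole second after the job is handed in: The crucible stands foot down in the well with its underside within 2.5 mm of the well's floor, in line with the well within 4 mm and 0.08 rad, at rest (under 0.02 m/s), released, and the well is back up on its springs (pressed in less than 3 mm) (z of crucible in the frame of well_floor between -0.004 and 0.0025 m and angle between the z axis of crucible and the z axis of well_floor, either way round below 0.08 rad and angle between crucible's own z axis and vertical below 0.8 rad and x of crucible in the frame of well_floor between -0.004 and 0.004 m and y of crucible in the frame of well_floor between -0.004 and 0.004 m and linear speed of crucible below 0.02 m/s and value of joint well below 0.003 m); the robot touches nothing.
It fails at once if the well is pushed down more than 8 mm, which crushes its springs (value of joint well above 0.008 m).
It fails at once if the bottle, the reel or the dish is moved more than 30 mm (distance of any of flux_bottle, solder_reel, dish from where it was at the start of the episode above 0.03 m).
It also fails if it takes over 72 s, if anything falls off the work surface, if the arm or the gripper's body presses on something with over 40 N, if the wrist force passes 120 N, or if a joint passes its speed limit or range.

## Robot

A 6-joint arm with a two-finger parallel gripper is mounted at the origin on the work surface. World frame = base frame: x ahead of the robot, y to its left, z up, the work surface at z = 0. Lengths are in mm, angles in rad, forces in N, time in s.
With the tool pointing down it reaches from about 300 to 775 mm from the base axis. Payload 14.6 kg.
Tool frame: the origin (TCP) lies midway between the tips of the shut fingers; the grasp point (between the pads) lies 19 mm behind it (manip.tcp_to_grasp is the distance from the TCP to the grasp point, in mm); z points along the fingers, x is the direction in which the jaws open and shut, and the axes are right-handed (so a half turn about z gives the same grasp; the last joint's range is limited). The gripper opens to 94 mm and grips with 3 to 60 N. Pads are 16 mm wide; open, the fingers measure 119 mm over their backs; the gripper's body (75 mm by 177 mm) begins 78 mm behind the grasp point.
Start: joints at [1.068, 0.3, 1.521, -0, 1.321, -0.067], TCP at [232.171, 498.584, 205.446] pointing down, gripper open.
Joint ranges: [-3.03, 3.03], [-0.79, 2.21], [0.23, 2.52], [-1.04, 4.18], [0, 3.07], [-2.55, 2.55]. Speed limits (rad/s): [2.22, 2.22, 2.57, 3.14, 3.14, 3.14].

## Interface

Orientations are given as [roll, pitch, yaw] about the fixed x, y, z axes, in that order (R = Rz(yaw) Ry(pitch) Rx(roll)).
In Python, from cell import manip gives the robot as it stands.
- The arm moves only by the tool arm_command, never from a script. Its argument "steps" is a list of rows, each a list of 3 entries, a list of its own where there are three numbers: the opening, from 0 (shut) to 1 (fully open), then the shift along the tool's x, y, z in cm, then the turn about the tool's z in rad. A call has 1 to 5 rows; each row shifts and turns the commanded pose from where the row before left it, along the tool's axes as they then stand; what a row does not reach is not made up. A row lasts 1/12 s, in which the tool goes at most 41.7 mm and 7.16 degrees, less where a joint would pass 70% of its speed; a pose out of reach is approached as far as the arm can. A call with a gripper value outside its range is refused whole. The fingers move at their own pace and stop on an object; "force" is the grip in N (left out, the last holds). Time passes only in rows, so rows that do not move let the fingers close. It gives the time, the measured TCP pose, the force and the opening at its end, in the units of the state.
- manip.read_state(): the state, without advancing time (a new reading comes with each control period).
- manip.camera(name): name is "side" or "top" or "wrist"; returns (picture, depth): 400x640x3 uint8, red, green, blue; 400x640 float32, mm along the optical axis (not along the pixel's ray), 0 where there is no reading.
- manip.calibration(name): a dict with "fx", "fy", "cx", "cy" (pixels), "R" (3x3) and "t" (3): a world point X has camera coordinates R X + t; the wrist camera has in their place "tool_from_camera" (4x4, takes a point from camera to tool coordinates, whose origin is the TCP and whose axes are the tool frame's). Camera axes: x right, y down, z forward; pixel columns grow to the right and rows downward; lengths in mm; the calibration is good to about 2 mm. A picture is of the moment at which its call begins: read the wrist's pose just before it. calibration takes no time and is no camera call.
- manip.sign_off(): hands the job in, once; it reports no verdict.
The state is a dict: "clock": time; "joints": joint angles; "qd": joint speeds; "effort": joint torques, N m; "eef_pos": TCP position; "eef_rot": TCP orientation; "wrist_force": force on the tool from outside, world axes, zero at the start; "moment": the same for the moment, N m; "finger_gap": finger opening in mm.
Only numpy, scipy, OpenCV 4.12 (cv2) and the standard library are available. Lean on these libraries where they do the work, as an engineer would, in place of code of your own. Each camera call takes 0.05 s, during which the arm holds its last target.

## Working session

There is one attempt and no reset: what is moved stays moved. The work goes in short steps, Python scripts to look and compute and a tool call to move; the robot and the scene stay as the last step left them, time stands still between calls to the robot, and variables do not carry over. Pictures are saved under pics/ and viewed, and the job is handed in when it is done.

Besides the shell and the picture viewer there is one more tool, called by a JSON object that holds its "api" and its "payload". arm_command: Moves the arm, as the interface text tells. Its arguments: {"type":"object","properties":{"steps":{"type":"array","items":{"type":"array"}},"force":{"type":"number"}},"required":["steps"]}

```bash
ls; mkdir -p pics
python3 - <<'E'
from cell import manip
import cv2,numpy as np
print(manip.read_state())
for n in ["side","top","wrist"]:
    p,d=manip.camera(n); cv2.imwrite(f"pics/{n}0.png",p[:,:,::-1]); np.save(f"pics/{n}0.npy",d)
    print(n,manip.calibration(n))
E
```

```text
pics
{'clock': 0.0, 'joints': array([ 1.06839290e+00,  3.00479176e-01,  1.52157881e+00, -4.19139384e-05,
        1.32068933e+00, -6.66080461e-02]), 'qd': array([-0.00057439,  0.0003407 , -0.00120781, -0.00018285, -0.00083413,
       -0.00170381]), 'effort': array([ 2.69125208e-03, -5.31788313e+01, -3.52749753e+01,  7.09518464e-02,
        2.42085446e-02, -1.11345917e-04]), 'eef_pos': array([232.06345174, 498.3577077 , 204.88285955]), 'eef_rot': array([-3.14155631e+00,  1.15479926e-03,  1.13501136e+00]), 'wrist_force': array([-0.28143234,  0.89827973, -0.44239704]), 'moment': array([-0.01385568, -0.00887323, -0.04243043]), 'finger_gap': 94.0196878869042}
side {'fx': 418.9929014765711, 'fy': 418.9929014765711, 'cx': 320.9090894052917, 'cy': 204.015377078195, 'R': array([[ 0.94587369, -0.32374708,  0.02260075],
       [-0.14303602, -0.4783852 , -0.8664227 ],
       [ 0.29131368,  0.81629372, -0.49879947]]), 't': array([-609.60571699,  175.20956916, 1020.40012153])}
top {'fx': 400.23200161648043, 'fy': 400.23200161648043, 'cx': 320.7474706888344, 'cy': 199.02544481564598, 'R': array([[-0.01259694, -0.99988001, -0.00901554],
       [-0.98978447,  0.01374928, -0.14190724],
       [ 0.14201417,  0.00713584, -0.9898389 ]]), 't': array([  29.46356441,  618.05577295, 1221.28422771])}
wrist {'fx': 332.9539252862882, 'fy': 332.9539252862882, 'cx': 321.0792386748664, 'cy': 194.3985531301468, 'tool_from_camera': array([[ 9.99999914e-01, -3.57779670e-04,  2.09480612e-04,
         7.03901246e-01],
       [ 2.89887992e-04,  9.64615422e-01,  2.63660774e-01,
        -7.51605609e+01],
       [-2.96400694e-04, -2.63660691e-01,  9.64615443e-01,
        -1.80325593e+02],
       [ 0.00000000e+00,  0.00000000e+00,  0.00000000e+00,
         1.00000000e+00]])}
```

View pics/side0.png

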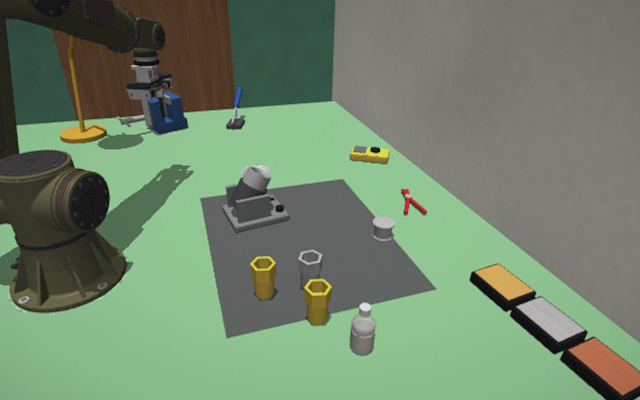

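View pics/top0.png

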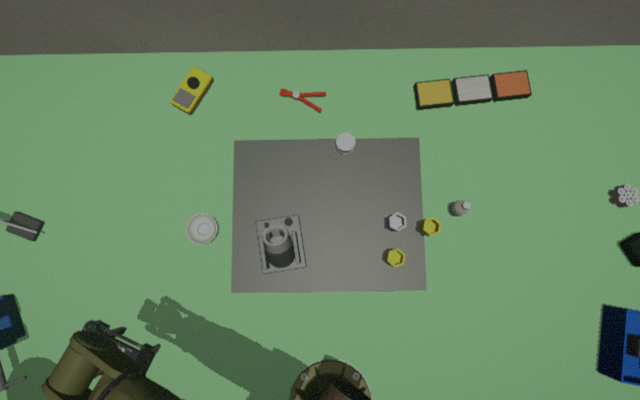

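View pics/wrist0.png

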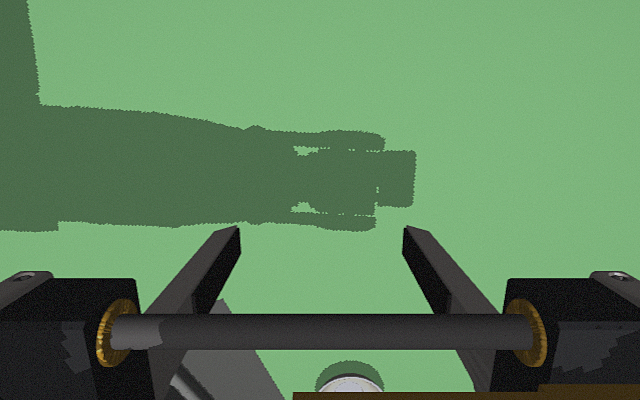

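```bash
cat > h.py <<'E'
import numpy as np,cv2
from cell import manip
from scipy.spatial.transform import Rotation as Ro
def pts(name,d,uv,pose=None):
    c=manip.calibration(name); uv=np.atleast_2d(uv).astype(int)
    z=d[uv[:,1],uv[:,0]].astype(float)
    return back(c,uv,z,pose)
def back(c,uv,z,pose=None):
    uv=np.atleast_2d(uv)
    P=np.stack([(uv[:,0]-c['cx'])/c['fx']*z,(uv[:,1]-c['cy'])/c['fy']*z,z],1)
    if pose is None: return (P-c['t'])@c['R']
    T=c['tool_from_camera']; P=P@T[:3,:3].T+T[:3,3]
    R=Ro.from_euler('xyz',pose[1]).as_matrix()
    return P@R.T+pose[0]
def crop(p,x0,y0,x1,y1,s,fn):
    cv2.imwrite(fn,cv2.resize(p[y0:y1,x0:x1],None,fx=s,fy=s,interpolation=cv2.INTER_CUBIC))
E
python3 - <<'E'
from h import *
t=cv2.imread('pics/top0.png');s=cv2.imread('pics/side0.png')
crop(t,230,190,470,290,3.3,'pics/t1.png'); crop(s,200,150,400,350,3,'pics/s1.png')
d=np.load('pics/top0.npy')
c=manip.calibration('top')
vv,uu=np.mgrid[0:400,0:640]; W=back(c,np.stack([uu.ravel(),vv.ravel()],1),d.ravel().astype(float)).reshape(400,640,3)
for n,(u,v) in dict(st=(397,222),y1=(396,258),y2=(431,227),bot=(460,208),reel=(345,142),dish=(202,228)).items():
    r=W[v-16:v+17,u-16:u+17].reshape(-1,3); m=(r[:,2]>20); 
    zt=r[m,2].max(); q=r[m&(r[:,2]>zt-8)]
    print(n,zt.round(),np.median(q,0).round(1),(q.max(0)-q.min(0)).round(),((q.max(0)+q.min(0))/2).round(1))
E
```

```text
st 1297.0 [ 438.7   12.2 1296.8] [0. 0. 0.] [ 438.7   12.2 1296.8]
y1 1297.0 [ 438.7   12.2 1296.8] [0. 0. 0.] [ 438.7   12.2 1296.8]
y2 1297.0 [ 438.7   12.2 1296.8] [0. 0. 0.] [ 438.7   12.2 1296.8]
bot 1297.0 [ 438.7   12.2 1296.8] [0. 0. 0.] [ 438.7   12.2 1296.8]
reel 1297.0 [ 438.7   12.2 1296.8] [0. 0. 0.] [ 438.7   12.2 1296.8]
dish 1297.0 [ 438.7   12.2 1296.8] [0. 0. 0.] [ 438.7   12.2 1296.8]
```

View pics/t1.png

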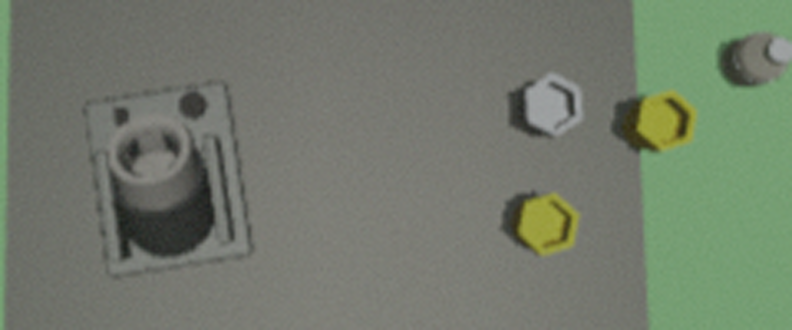

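View pics/s1.png

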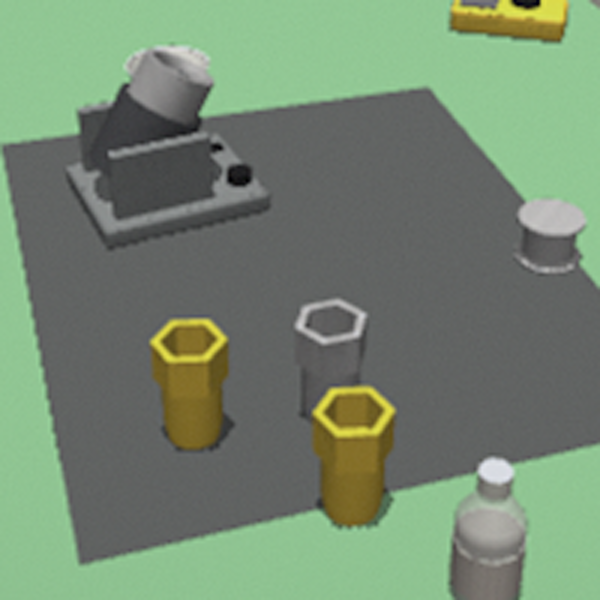

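Run:
```python
from h import *
for cam in ('top','side'):
  d=np.load(f'pics/{cam}0.npy'); c=manip.calibration(cam)
  vv,uu=np.mgrid[0:400,0:640]; W=back(c,np.stack([uu.ravel(),vv.ravel()],1),d.ravel().astype(float)).reshape(400,640,3); W[d<=0]=-999
  np.save(f'pics/W{cam}.npy',W)
  L=dict(top=dict(st=(397,222),y1=(396,258),y2=(431,227),bot=(460,208),reel=(345,142),dish=(202,228)),side=dict(st=(310,258),y1=(263,263)))[cam]
  for n,(u,v) in L.items():
    r=W[v-14:v+15,u-14:u+15].reshape(-1,3); m=(r[:,2]>15)
    zt=np.percentile(r[m,2],97); q=r[m&(r[:,2]>zt-8)]
    print(cam,n,len(q),zt.round(),np.median(q,0).round(1),(q.max(0)-q.min(0)).round(),((q.max(0)+q.min(0))/2).round(1))
  m=(W[...,2]>30)&(W[...,0]>250)&(W[...,0]<560)&(W[...,1]>30)&(W[...,1]<250)
  q=W[m]; print('pot',len(q),q.min(0).round(),q.max(0).round())
  for z in range(30,170,15):
    k=q[abs(q[:,2]-z)<7.5]
    if len(k): print(z,len(k),k.mean(0).round(),k.min(0).round(),k.max(0).round())
```

```text
top st 108 92.0 [ 539.2 -209.6   88.7] [55. 50. 10.] [ 538.9 -208.8   89.4]
top y1 109 92.0 [ 431.  -200.4   88.6] [53. 52. 10.] [ 431.4 -199.4   89.3]
top y2 110 92.0 [ 522.6 -312.    88.7] [51. 52.  9.] [ 523.8 -311.7   89. ]
top bot 51 111.0 [ 584.9 -411.9  108.6] [21. 24.  9.] [ 584.1 -411.8  107.6]
top reel 265 50.0 [803.  -58.9  45.3] [61. 59. 11.] [803.2 -59.3  47.2]
top dish 154 32.0 [546.4 408.5  28. ] [90. 91. 12.] [533.2 399.8  30.2]
pot 1459 [404.  87.  30.] [558. 211. 164.]
30 54 [533. 130.  34.] [417.  89.  30.] [558. 199.  37.]
45 23 [453. 130.  45.] [405.  88.  38.] [554. 190.  52.]
60 70 [426. 139.  61.] [405.  87.  53.] [502. 193.  67.]
75 103 [431. 138.  75.] [408.  89.  68.] [513. 192.  82.]
90 397 [458. 147.  91.] [404.  88.  83.] [516. 211.  97.]
105 201 [469. 150. 105.] [426.  97.  98.] [512. 194. 112.]
120 259 [478. 150. 121.] [436. 110. 113.] [532. 189. 127.]
135 187 [490. 153. 134.] [442. 119. 128.] [531. 192. 142.]
150 141 [478. 150. 150.] [458. 119. 143.] [510. 190. 157.]
165 24 [474. 150. 160.] [469. 132. 158.] [481. 171. 164.]
side st 204 91.0 [ 540.2 -215.3   88.5] [55. 52.  9.] [ 541.5 -212.8   87.2]
side y1 227 91.0 [ 432.8 -206.5   88.7] [55. 58.  9.] [ 434.3 -204.2   87.2]
pot 1735 [405.  79.  30.] [559. 197. 160.]
30 110 [489. 103.  34.] [406.  82.  30.] [559. 188.  37.]
45 160 [464.  97.  45.] [406.  79.  38.] [516. 189.  52.]
60 210 [454. 108.  60.] [405.  81.  53.] [517. 192.  67.]
75 227 [451. 113.  75.] [406.  82.  68.] [518. 188.  82.]
90 346 [458. 116.  90.] [405.  81.  83.] [519. 197.  97.]
105 168 [467. 119. 105.] [429. 101.  98.] [521. 164. 112.]
120 213 [478. 129. 121.] [438. 105. 113.] [533. 180. 127.]
135 185 [490. 138. 134.] [449. 113. 128.] [532. 190. 142.]
150 108 [482. 137. 149.] [463. 112. 143.] [507. 188. 157.]
165 8 [474. 148. 159.] [472. 138. 158.] [478. 163. 160.]
```

```bash
cat >> h.py <<'E'
def st():
    s=manip.read_state(); p=s['eef_pos']; print('t',round(s['clock'],2),'pos',p.round(1),'rot',s['eef_rot'].round(4),'F',s['wrist_force'].round(1),'M',s['moment'].round(2),'gap',round(s['finger_gap'],1)); return s
def togo(target,s=None):
    s=s or manip.read_state(); R=Ro.from_euler('xyz',s['eef_rot']).as_matrix()
    v=R.T@(np.array(target,float)-s['eef_pos'])/10; print('tool shift cm',v.round(2)); return v
E
python3 - <<'E'
from h import *
s=st(); print(togo([540,-211,270])/20)
E
```

```text
t 0.15 pos [232.1 498.4 205. ] rot [-3.1415e+00  8.0000e-04  1.1350e+00] F [0.8 0.8 0.3] M [ 0.   -0.03  0.01] gap 93.8
tool shift cm [-51.32  57.86  -6.46]
[-2.56598107  2.89296636 -0.3228959 ]
```

{"api": "arm_command", "payload": {"steps": [[0.75,[-2.5,2.8,-0.6],0],[0.75,[-2.5,2.8,-0.6],0],[0.75,[-2.5,2.8,-0.6],0],[0.75,[-2.5,2.8,-0.6],0],[0.75,[-2.5,2.8,-0.6],0]]}}

```text
clock: 0.57
eef_pos: [306.4, 324.5, 235.5]
eef_rot: [-3.141, 0.0, 1.135]
wrist_force: [1.3, 0.0, -0.1]
finger_gap: 70.4
```

{"api": "arm_command", "payload": {"steps": [[0.75,[-2.5,2.8,-0.6],0],[0.75,[-2.5,2.8,-0.6],0],[0.75,[-2.5,2.8,-0.6],0],[0.75,[-2.5,2.8,-0.6],0],[0.75,[-2.5,2.8,-0.6],0]]}}

```text
clock: 0.98
eef_pos: [380.6, 152.0, 265.8]
eef_rot: [3.141, -0.0, 1.135]
wrist_force: [0.6, -0.3, 0.6]
finger_gap: 70.6
```

{"api": "arm_command", "payload": {"steps": [[0.75,[-2.5,2.8,0],0],[0.75,[-2.5,2.8,0],0],[0.75,[-2.5,2.8,0],0],[0.75,[-2.5,2.8,0],0],[0.75,[-2.5,2.8,0],0]]}}

```text
clock: 1.4
eef_pos: [454.9, -20.6, 265.5]
eef_rot: [3.141, -0.0, 1.135]
wrist_force: [-0.5, 1.1, -0.0]
finger_gap: 70.7
```

Run:
```python
from h import *
s=st(); togo([540,-211,270]); print(s['joints'].round(2))
```

```text
t 1.4 pos [454.9 -20.6 265.5] rot [ 3.1415e+00 -1.0000e-04  1.1348e+00] F [-0.5  1.1 -0. ] M [ 0.05 -0.02 -0.03] gap 70.7
tool shift cm [-13.66  15.76  -0.45]
[-0.13  0.04  1.68  0.    1.42 -1.26]
```

{"api": "arm_command", "payload": {"steps": [[0.75,[-2.7,3.1,0],0],[0.75,[-2.7,3.1,0],0],[0.75,[-2.7,3.1,0],0],[0.75,[-2.7,3.1,0],0],[0.75,[-2.7,3.1,0],0]]}}

```text
clock: 1.82
eef_pos: [538.4, -208.6, 265.2]
eef_rot: [-3.141, -0.0, 1.135]
wrist_force: [0.3, 0.3, 0.1]
finger_gap: 70.7
```

{"api": "arm_command", "payload": {"steps": [[0.75,[0,0,0],0.11],[0.75,[0,0,0],0.11],[0.75,[0,0,0],0.11],[0.75,[0,0,0],0.1],[0.75,[0,0,0],0]]}}

```text
clock: 2.23
eef_pos: [538.1, -206.5, 265.1]
eef_rot: [-3.141, 0.0, 0.7]
wrist_force: [-0.1, 0.4, -0.0]
finger_gap: 70.6
```

Run:
```python
from h import *
s=st()
p,d=manip.camera('wrist'); cv2.imwrite('pics/w1.png',p[:,:,::-1]); np.save('pics/w1.npy',d); np.savez('pics/w1p.npz',p=s['eef_pos'],r=s['eef_rot'])
```

```text
t 2.23 pos [ 538.1 -206.5  265.1] rot [-3.141e+00  3.000e-04  7.002e-01] F [-0.1  0.4 -0. ] M [0.02 0.03 0.07] gap 70.6
```

View pics/w1.png

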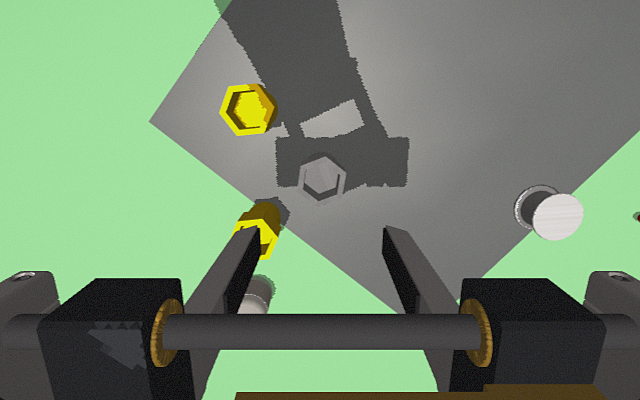

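Run:
```python
from h import *
z=np.load('pics/w1p.npz'); d=np.load('pics/w1.npy'); p=cv2.imread('pics/w1.png')
crop(p,220,60,420,260,3,'pics/w1c.png')
c=manip.calibration('wrist')
vv,uu=np.mgrid[0:400,0:640]; W=back(c,np.stack([uu.ravel(),vv.ravel()],1),d.ravel().astype(float),(z['p'],z['r'])).reshape(400,640,3); W[d<=0]=-999
m=(W[...,2]>80)&(W[...,2]<97); m[:140]=0;m[215:]=0;m[:,:285]=0;m[:,360:]=0
q=W[m]; print(len(q),q.mean(0).round(1),q.min(0).round(1),q.max(0).round(1))
h=cv2.convexHull(q[:,:2].astype(np.float32))[:,0]
best=[]
for a in np.arange(0,60,1):
    w=[];cc=[]
    for k in range(3):
        n=np.array([np.cos(np.radians(a+60*k)),np.sin(np.radians(a+60*k))]); s=h@n; w.append(np.ptp(s)); cc.append((s.max()+s.min())/2)
    N=np.array([[np.cos(np.radians(a+60*k)),np.sin(np.radians(a+60*k))] for k in range(3)])
    best.append((sum(w),a,np.round(w,1),np.linalg.lstsq(N,np.array(cc),rcond=None)[0].round(1)))
best.sort(key=lambda x:x[0]); print(*best[:6],sep='\n')
print(cv2.minEnclosingCircle(q[:,:2].astype(np.float32)))
```

```text
922 [ 543.8 -210.3   90.1] [ 515.  -236.1   80.1] [ 572.2 -185.5   93.5]
(np.float64(150.64539040088638), np.int64(31), array([49.9, 50.4, 50.4]), array([ 543.8, -210.8]))
(np.float64(151.19979538806234), np.int64(32), array([50. , 50.6, 50.7]), array([ 543.7, -210.7]))
(np.float64(151.44206619541882), np.int64(30), array([50.2, 50.6, 50.7]), array([ 543.8, -210.8]))
(np.float64(152.0977490400635), np.int64(33), array([50.3, 50.8, 51.1]), array([ 543.8, -210.6]))
(np.float64(152.55340967382088), np.int64(29), array([50.6, 50.9, 51.1]), array([ 543.8, -210.8]))
(np.float64(153.1356302244747), np.int64(34), array([50.6, 51.1, 51.4]), array([ 543.8, -210.5]))
((543.6015625, -210.7879638671875), 28.587383270263672)
```

View pics/w1c.png

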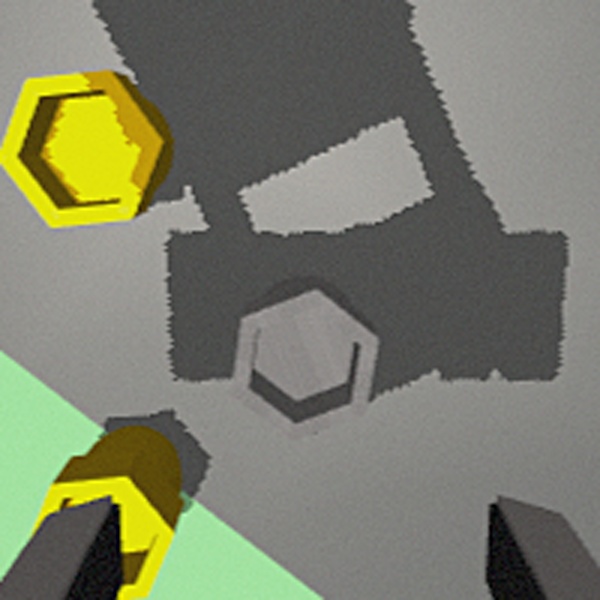

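{"api": "arm_command", "payload": {"steps": [[0.75,[0,0,0],-0.111],[0.75,[0,0,0],-0.111],[0.75,[0,0,0],-0.111],[0.75,[0,0,0],-0.111],[0.75,[0,0,0],-0.111]]}}

```text
clock: 2.7
eef_pos: [538.1, -206.4, 265.4]
eef_rot: [-3.141, 0.0, 1.27]
wrist_force: [0.0, 0.0, 0.7]
finger_gap: 70.4
```

{"api": "arm_command", "payload": {"steps": [[0.75,[0,0,0],-0.111],[0.75,[0,0,0],-0.111],[0.75,[0,0,0],-0.111],[0.75,[0,0,0],0]]}}

```text
clock: 3.03
eef_pos: [538.1, -206.4, 265.4]
eef_rot: [-3.141, -0.0, 1.602]
wrist_force: [-0.3, 0.2, -0.3]
finger_gap: 70.7
```

```bash
cat > hexm.py <<'E'
from h import *
def wr(tag):
    s=st(); p,d=manip.camera('wrist'); cv2.imwrite(f'pics/{tag}.png',p[:,:,::-1]); np.savez(f'pics/{tag}.npz',p=s['eef_pos'],r=s['eef_rot'],d=d)
    c=manip.calibration('wrist'); vv,uu=np.mgrid[0:400,0:640]
    W=back(c,np.stack([uu.ravel(),vv.ravel()],1),d.ravel().astype(float),(s['eef_pos'],s['eef_rot'])).reshape(400,640,3); W[d<=0]=-999
    return s,p,d,W
def hexfit(W,c0,zlo=80,zhi=97):
    m=(W[...,2]>zlo)&(W[...,2]<zhi)&(np.hypot(W[...,0]-c0[0],W[...,1]-c0[1])<38)
    q=W[m]; print(len(q),q.mean(0).round(1),q.min(0).round(1),q.max(0).round(1))
    h=cv2.convexHull(q[:,:2].astype(np.float32))[:,0]; best=[]
    for a in np.arange(0,60,1):
        N=np.array([[np.cos(np.radians(a+60*k)),np.sin(np.radians(a+60*k))] for k in range(3)])
        s=h@N.T; w=np.ptp(s,0); cc=(s.max(0)+s.min(0))/2
        best.append((w.sum(),a,w.round(1),np.linalg.lstsq(N,cc,rcond=None)[0].round(1)))
    best.sort(key=lambda x:x[0]); print(*best[:3],sep='\n')
E
python3 - <<'E'
from hexm import *
s,p,d,W=wr('w2'); hexfit(W,(543,-211)); togo([543.7,-210.8,54])
E
```

```text
t 3.03 pos [ 538.1 -206.4  265.4] rot [-3.1414 -0.      1.6021] F [-0.3  0.2 -0.3] M [ 0.06  0.   -0.  ] gap 70.7
919 [ 543.1 -210.6   90.1] [ 514.8 -235.3   80. ] [ 571.6 -185.5   93.1]
(np.float64(150.34936524632238), np.int64(31), array([50.4, 49.5, 50.4]), array([ 543.4, -210.4]))
(np.float64(150.5221216984993), np.int64(32), array([50.5, 49.5, 50.5]), array([ 543.4, -210.3]))
(np.float64(151.12009575431267), np.int64(30), array([50.7, 49.8, 50.7]), array([ 543.4, -210.4]))
tool shift cm [-0.45  0.55 21.14]
```

View pics/w2.png

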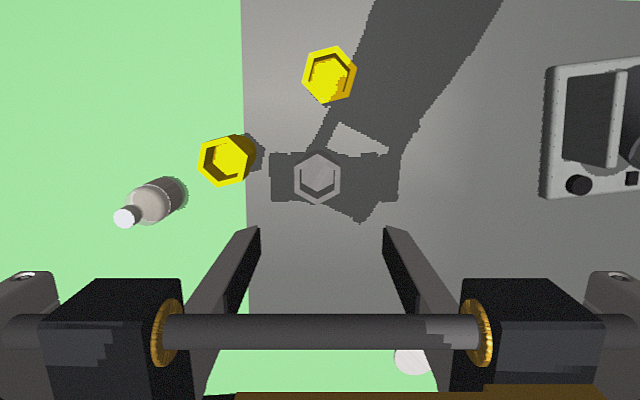

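{"api": "arm_command", "payload": {"steps": [[0.75,[-0.43,0.54,2],0],[0.75,[0,0,4],0],[0.75,[0,0,4],0],[0.75,[0,0,3],0],[0.75,[0,0,0],0]]}}

```text
clock: 3.5
eef_pos: [541.1, -209.5, 129.4]
eef_rot: [-3.133, -0.004, 1.591]
wrist_force: [-0.4, 0.0, -0.7]
finger_gap: 70.4
```

Run:
```python
from hexm import *
s=st(); togo([543.5,-210.6,54])
p,d=manip.camera('side'); crop(p[:,:,::-1],230,180,390,330,4,'pics/s2.png')
```

```text
t 3.5 pos [ 541.1 -209.5  129.4] rot [-3.133  -0.0042  1.5909] F [-0.4  0.  -0.7] M [0.06 0.02 0.02] gap 70.4
tool shift cm [-0.15  0.3   7.54]
```

View pics/s2.png

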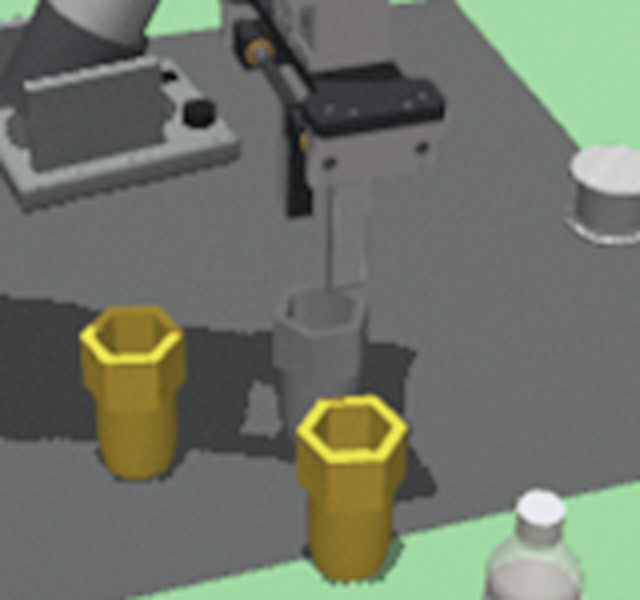

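{"api": "arm_command", "payload": {"steps": [[0.75,[0,0,0],0],[0.75,[0,0,0],0]]}}

```text
clock: 3.72
eef_pos: [544.7, -211.1, 138.1]
eef_rot: [3.138, 0.002, 1.592]
wrist_force: [0.2, -0.5, 0.9]
finger_gap: 70.4
```

Run:
```python
from hexm import *
s=st(); togo([543.5,-210.6,54]);print(s['joints'].round(3))
```

```text
t 3.72 pos [ 544.7 -211.1  138.1] rot [3.1382e+00 1.6000e-03 1.5923e+00] F [ 0.2 -0.5  0.9] M [ 0.04 -0.03 -0.04] gap 70.4
tool shift cm [ 0.07 -0.15  8.41]
[-0.432  0.434  1.501  0.     1.204 -2.025]
```

{"api": "arm_command", "payload": {"steps": [[0.75,[0,0,2],0],[0.75,[0,0,2],0],[0.75,[0,0,2],0],[0.75,[0,0,1.4],0],[0.75,[0,0,0.7],0]]}}

```text
clock: 4.13
eef_pos: [544.0, -210.8, 54.7]
eef_rot: [3.141, 0.0, 1.593]
wrist_force: [0.9, -0.4, -0.2]
finger_gap: 70.3
```

{"api": "arm_command", "payload": {"steps": [[0.75,[0,0,0],0],[0.75,[0,0,0],0],[0.75,[0,0,0],0]]}}

```text
clock: 4.38
eef_pos: [544.4, -211.0, 56.2]
eef_rot: [3.139, 0.001, 1.593]
wrist_force: [1.4, -0.2, -0.1]
finger_gap: 70.5
```

Run:
```python
from hexm import *
s,p,d,W=wr('w3'); togo([543.5,-210.6,54])
```

```text
t 4.38 pos [ 544.4 -211.    56.2] rot [3.1394e+00 1.1000e-03 1.5929e+00] F [ 1.4 -0.2 -0.1] M [ 0.09  0.01 -0.06] gap 70.5
tool shift cm [ 0.04 -0.08  0.2 ]
```

View pics/w3.png

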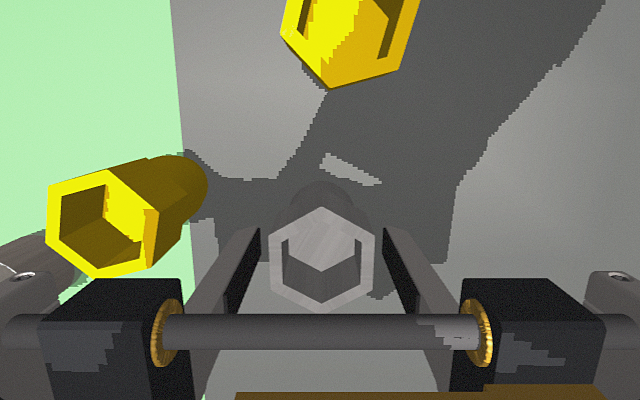

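{"api": "arm_command", "payload": {"steps": [[0.5,[0,0,0],0],[0.5,[0,0,0],0],[0.5,[0,0,0],0],[0.5,[0,0,0],0],[0.5,[0,0,0],0]], "force": 6}}

```text
clock: 4.85
eef_pos: [543.7, -210.7, 54.7]
eef_rot: [3.141, 0.0, 1.593]
wrist_force: [-0.0, -1.5, 2.6]
finger_gap: 50.1
```

Run:
```python
from hexm import *
s=st()
```

```text
t 4.85 pos [ 543.7 -210.7   54.7] rot [3.1413e+00 2.0000e-04 1.5930e+00] F [-0.  -1.5  2.6] M [0.03 0.09 0.03] gap 50.1
```

{"api": "arm_command", "payload": {"steps": [[0.4,[0,0.6,-0.08],0],[0.4,[0,0.6,-0.07],0],[0.4,[0,0.6,-0.04],0],[0.4,[0,0.2,0],0],[0.4,[0,0,0],0]]}}

```text
clock: 5.27
eef_pos: [564.1, -210.0, 56.0]
eef_rot: [-3.141, -0.0, 1.593]
wrist_force: [-0.1, -0.2, -2.0]
finger_gap: 49.9
```

Run:
```python
from hexm import *
s=st()
p,d=manip.camera('side'); crop(p[:,:,::-1],250,200,370,320,5,'pics/s3.png')
```

```text
t 5.27 pos [ 564.1 -210.    56. ] rot [-3.1413e+00 -2.0000e-04  1.5934e+00] F [-0.1 -0.2 -2. ] M [ 0.04  0.01 -0.02] gap 49.9
```

View pics/s3.png

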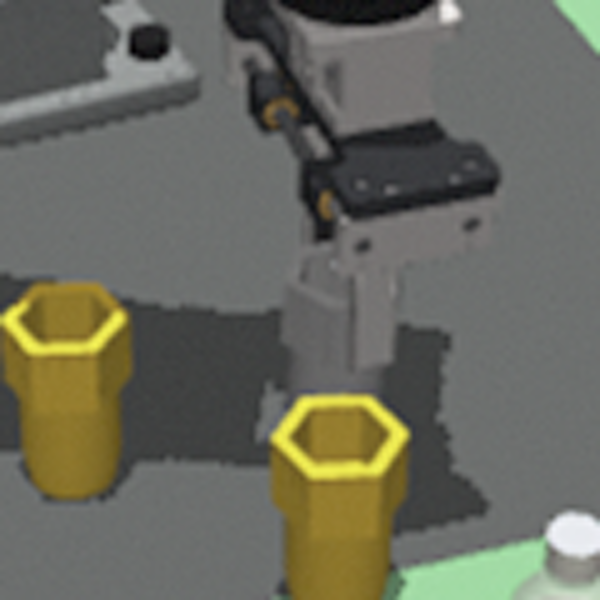

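Run:
```python
from hexm import *
s,p,d,W=wr('w4'); crop(p[:,:,::-1],200,150,440,330,3,'pics/w4c.png')
m=(W[...,2]>60)&(np.hypot(W[...,0]-563,W[...,1]+211)<45)&(abs(W[...,1]+211)<20)
print(np.c_[W[m][:,0],W[m][:,2]].round(0)[::25].tolist())
```

```text
t 5.32 pos [ 563.7 -210.    55.9] rot [-3.1410e+00 -3.0000e-04  1.5933e+00] F [-0.3 -1.  -2.9] M [ 0.07 -0.01 -0.  ] gap 49.9
[[533.0, 62.0], [535.0, 61.0], [534.0, 69.0], [535.0, 65.0], [535.0, 67.0], [535.0, 71.0], [535.0, 74.0], [538.0, 65.0], [537.0, 66.0], [534.0, 79.0], [539.0, 65.0], [536.0, 73.0], [537.0, 72.0], [538.0, 69.0], [537.0, 73.0], [538.0, 72.0], [538.0, 74.0], [537.0, 76.0], [540.0, 69.0], [536.0, 81.0], [543.0, 62.0], [535.0, 85.0], [540.0, 70.0], [539.0, 74.0], [537.0, 82.0], [544.0, 61.0], [537.0, 83.0], [538.0, 78.0], [543.0, 67.0], [536.0, 87.0], [539.0, 76.0], [542.0, 70.0], [535.0, 92.0], [540.0, 75.0], [542.0, 74.0], [535.0, 93.0], [541.0, 75.0], [541.0, 76.0], [536.0, 93.0], [542.0, 72.0], [541.0, 81.0], [536.0, 94.0], [542.0, 76.0], [541.0, 81.0], [536.0, 95.0], [542.0, 76.0], [541.0, 82.0], [537.0, 94.0], [542.0, 78.0], [541.0, 85.0], [537.0, 94.0], [542.0, 78.0], [541.0, 85.0], [538.0, 94.0], [541.0, 83.0], [541.0, 86.0], [538.0, 95.0], [541.0, 85.0], [542.0, 84.0], [539.0, 94.0], [540.0, 88.0], [543.0, 85.0], [539.0, 94.0], [540.0, 90.0], [544.0, 83.0]
[... 7804 characters left out ...]
7.0, 181.0], [546.0, 181.0], [546.0, 181.0], [546.0, 181.0], [547.0, 180.0], [548.0, 180.0], [546.0, 182.0], [547.0, 181.0], [546.0, 181.0], [547.0, 181.0], [547.0, 180.0], [546.0, 182.0], [547.0, 182.0], [547.0, 181.0], [547.0, 181.0], [546.0, 182.0], [547.0, 181.0], [547.0, 181.0], [546.0, 181.0], [546.0, 181.0], [548.0, 181.0], [547.0, 182.0], [548.0, 181.0], [546.0, 182.0], [546.0, 182.0], [546.0, 182.0], [546.0, 182.0], [546.0, 181.0], [547.0, 181.0], [547.0, 182.0], [548.0, 181.0], [547.0, 181.0], [547.0, 182.0], [546.0, 182.0], [547.0, 182.0], [546.0, 182.0], [547.0, 182.0], [547.0, 182.0], [546.0, 183.0], [547.0, 182.0], [547.0, 182.0], [545.0, 183.0], [547.0, 182.0], [545.0, 183.0]]
```

View pics/w4c.png

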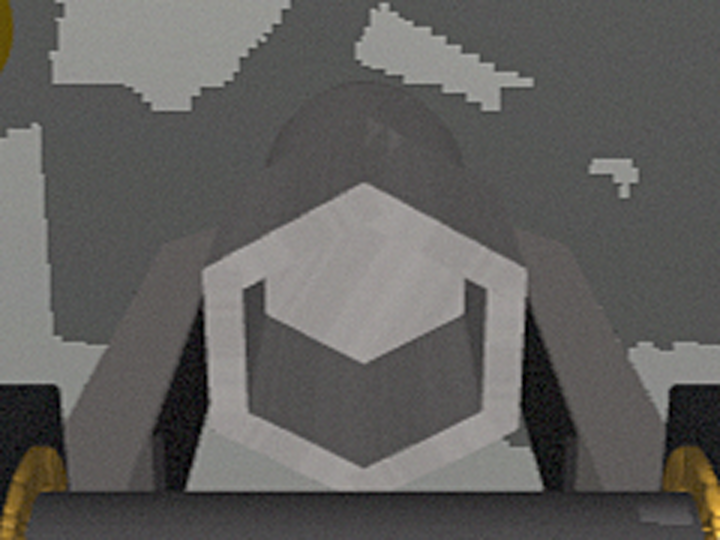

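{"api": "arm_command", "payload": {"steps": [[0.4,[0,0,0.25],0],[0.4,[0,0,0.2],0],[0.4,[0,0.4,0],0],[0.4,[0,0.5,0],0],[0.4,[0,0.5,0],0]], "force": 4}}

```text
clock: 5.78
eef_pos: [578.0, -209.9, 52.0]
eef_rot: [3.141, 0.0, 1.593]
wrist_force: [-1.5, 1.3, 0.7]
finger_gap: 50.1
```

```bash
cat >> hexm.py <<'E'
def rimtilt(W,g,zlo=50,zhi=110):
    # rim plane by RANSAC-ish near g, jaws ~ along y
    m=(W[...,2]>zlo)&(W[...,2]<zhi)&(np.hypot(W[...,0]-g[0],W[...,1]-g[1])<45)
    q=W[m]; rng=np.random.default_rng(0); bi=None;bn=0
    for _ in range(3000):
        a,b,c=q[rng.integers(len(q),size=3)]
        n=np.cross(b-a,c-a); l=np.linalg.norm(n)
        if l<300: continue
        n/=l; n*=np.sign(n[2]) or 1
        if n[2]<.6: continue
        dd=(q-a)@n
        i=abs(dd)<1.2
        if (dd>4).mean()>.05: continue
        if i.sum()>bn: bn=i.sum();bi=i
    if bi is None: print('no plane'); return
    k=q[bi]; ce=k.mean(0); n=np.linalg.svd(k-ce)[2][2]; n*=np.sign(n[2])
    print('rim n',bn,'centre',((k.max(0)+k.min(0))/2).round(1),'normal',n.round(3),'tilt deg',np.degrees(np.arccos(n[2])).round(1),'az',np.degrees(np.arctan2(n[1],n[0])).round(0))
E
python3 - <<'E'
from hexm import *
s,p,d,W=wr('w5'); crop(p[:,:,::-1],200,150,440,330,3,'pics/w5c.png'); rimtilt(W,s['eef_pos'])
E
```

```text
t 5.78 pos [ 578.  -209.9   52. ] rot [3.1415 0.     1.5929] F [-1.5  1.3  0.7] M [0.2  0.29 0.01] gap 50.1
rim n 1080 centre [ 568.5 -210.1  100.4] normal [-0.102  0.188  0.977] tilt deg 12.4 az 118.0
```

View pics/w5c.png

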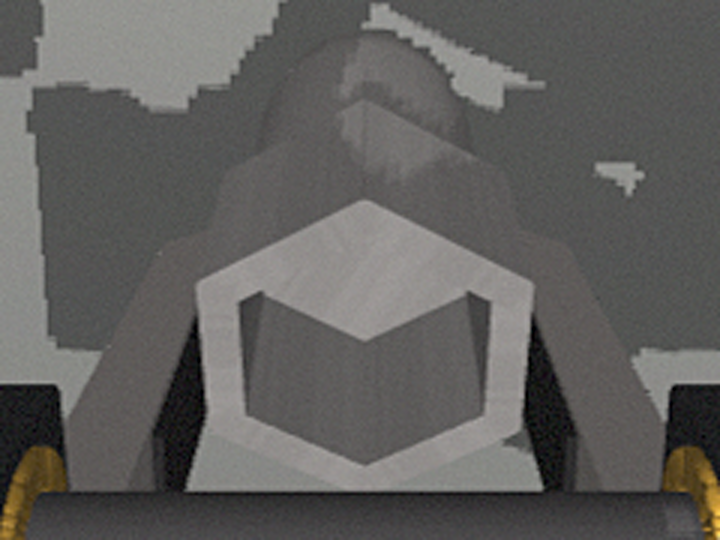

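{"api": "arm_command", "payload": {"steps": [[0.4,[0,0.6,0],0],[0.4,[0,0.6,0],0],[0.4,[0,0.6,0],0],[0.4,[0,0.6,0],0],[0.4,[0,0,0],0]]}}

```text
clock: 6.25
eef_pos: [602.7, -209.3, 51.7]
eef_rot: [3.141, 0.0, 1.593]
wrist_force: [0.0, -0.3, -0.1]
finger_gap: 50.0
```

Run:
```python
from hexm import *
s,p,d,W=wr('w6'); crop(p[:,:,::-1],200,150,440,330,3,'pics/w6c.png')
p,d=manip.camera('side'); crop(p[:,:,::-1],250,200,370,320,5,'pics/s4.png')
```

```text
t 6.25 pos [ 602.7 -209.3   51.7] rot [3.1410e+00 2.0000e-04 1.5933e+00] F [ 0.  -0.3 -0.1] M [-0.04 -0.11 -0.03] gap 50.0
```

View pics/w6c.png

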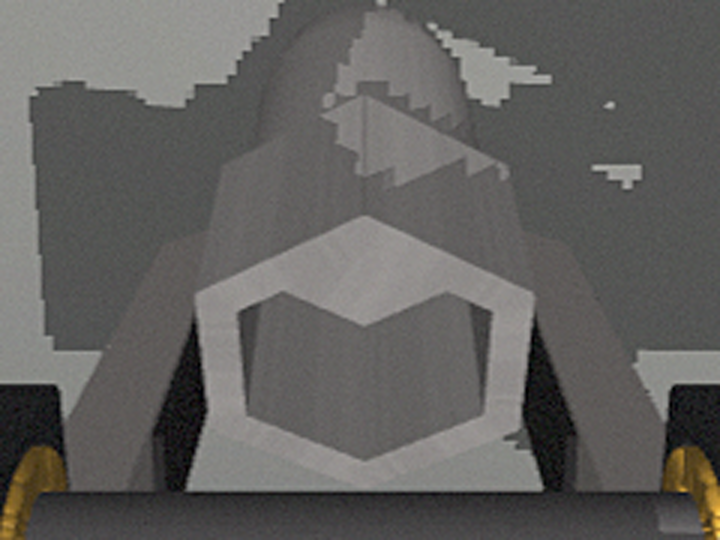

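View pics/s4.png

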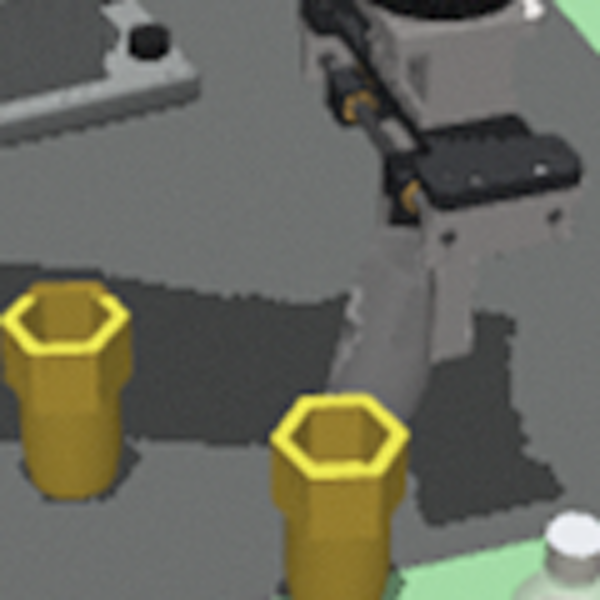

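```bash
cat >> hexm.py <<'E'
def tiltpts(W,uvs):
    P=[]
    for u,v in uvs: 
        k=W[v-1:v+2,u-1:u+2].reshape(-1,3); P.append(np.median(k,0))
    P=np.array(P); c=P.mean(0); n=np.linalg.svd(P-c)[2][2]; n*=np.sign(n[2]); print(P.round(1).tolist()); print('n',n.round(3),'tilt',np.degrees(np.arccos(n[2])).round(1),'res',((P-c)@n).round(1)); return n
E
python3 - <<'E'
from hexm import *
z=np.load('pics/w6.npz'); d=z['d']; c=manip.calibration('wrist'); vv,uu=np.mgrid[0:400,0:640]
W=back(c,np.stack([uu.ravel(),vv.ravel()],1),d.ravel().astype(float),(z['p'],z['r'])).reshape(400,640,3)
cr=[(365,228),(290,262),(440,262),(212,300),(520,300),(222,380),(510,380),(300,450),(440,450),(228,410),(500,412)]
tiltpts(W,[(200+round(a/3),150+round(b/3)) for a,b in cr])
E
```

```text
[[577.4, -209.5, 100.3], [583.4, -220.0, 98.9], [583.0, -198.6, 98.4], [590.8, -231.7, 96.3], [589.5, -186.7, 96.9], [606.6, -231.3, 91.9], [605.4, -186.4, 92.0], [621.5, -219.3, 86.9], [620.9, -196.2, 87.4], [613.1, -230.6, 89.8], [612.1, -187.1, 89.7]]
n [0.289 0.003 0.957] tilt 16.8 res [-0.1  0.3 -0.2 -0.2  0.2  0.2  0.1 -0.2  0.1  0.1 -0.1]
```

{"api": "arm_command", "payload": {"steps": [[0.4,[0,0.6,0],0],[0.4,[0,0.6,0],0],[0.4,[0,0.6,0.05],0],[0.4,[0,0.6,0.05],0],[0.4,[0,0,0],0]]}}

```text
clock: 6.77
eef_pos: [626.7, -208.7, 50.7]
eef_rot: [3.141, 0.0, 1.593]
wrist_force: [0.6, 0.3, 0.7]
finger_gap: 50.1
```

Run:
```python
from hexm import *
s,p,d,W=wr('w7'); crop(p[:,:,::-1],200,150,440,330,3,'pics/w7c.png')
```

```text
t 6.77 pos [ 626.7 -208.7   50.7] rot [3.1410e+00 2.0000e-04 1.5933e+00] F [0.6 0.3 0.7] M [ 0.01 -0.2  -0.03] gap 50.1
```

View pics/w7c.png

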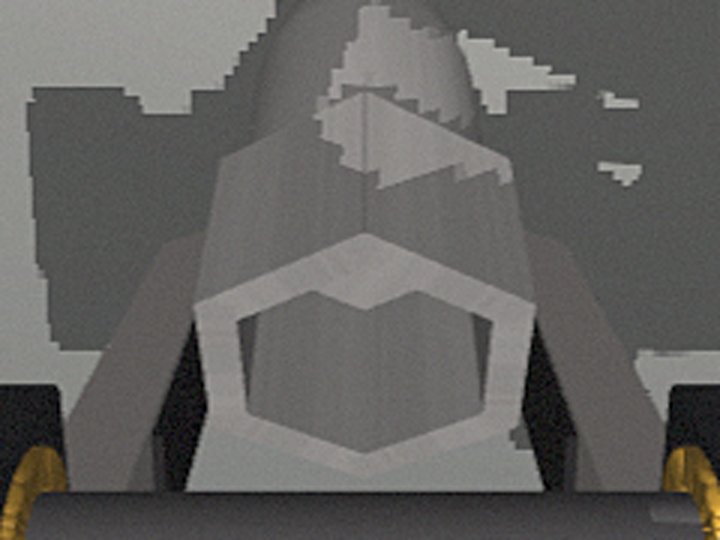

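{"api": "arm_command", "payload": {"steps": [[0.4,[0,0.6,0.05],0],[0.4,[0,0.6,0.05],0],[0.4,[0,0.6,0.05],0],[0.4,[0,0.4,0],0],[0.4,[0,0,0],0]]}}

```text
clock: 7.23
eef_pos: [648.5, -208.2, 49.2]
eef_rot: [3.141, 0.0, 1.593]
wrist_force: [1.1, 0.2, -0.3]
finger_gap: 49.9
```

Run:
```python
from hexm import *
s,p,d,W=wr('w8'); crop(p[:,:,::-1],200,150,440,330,3,'pics/w8c.png')
```

```text
t 7.23 pos [ 648.5 -208.2   49.2] rot [3.1410e+00 1.0000e-04 1.5933e+00] F [ 1.1  0.2 -0.3] M [ 0.02 -0.2   0.03] gap 49.9
```

View pics/w8c.png

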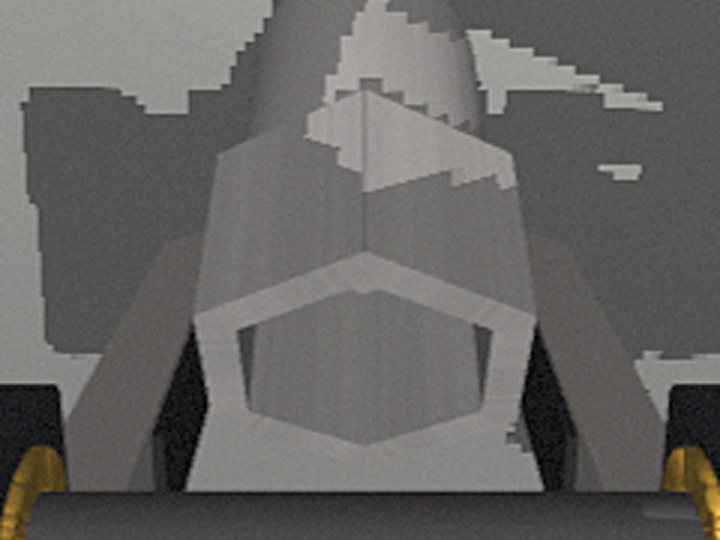

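Run:
```python
from hexm import *
z=np.load('pics/w8.npz'); d=z['d']; c=manip.calibration('wrist'); vv,uu=np.mgrid[0:400,0:640]
W=back(c,np.stack([uu.ravel(),vv.ravel()],1),d.ravel().astype(float),(z['p'],z['r'])).reshape(400,640,3)
cr=[(365,265),(290,288),(440,288),(212,325),(518,325),(220,385),(510,385),(300,438),(430,438),(365,454)]
n=tiltpts(W,[(200+round(a/3),150+round(b/3)) for a,b in cr])
```

```text
[[627.1, -208.3, 101.9], [631.6, -218.8, 99.5], [631.6, -197.6, 99.0], [640.0, -230.6, 95.1], [638.6, -185.6, 95.7], [653.2, -230.9, 88.2], [652.8, -185.1, 88.6], [667.5, -218.4, 81.0], [667.3, -196.7, 80.7], [671.8, -207.3, 78.4]]
n [0.46  0.003 0.888] tilt 27.4 res [ 0.1  0.1 -0.3  0.  -0.  -0.1  0.2  0.2 -0.1 -0.1]
```

{"api": "arm_command", "payload": {"steps": [[0.4,[0,0,0],0],[0.4,[0,0,0],0],[0.4,[0,0,-1],0],[0.4,[0,0,-2],0],[0.4,[0,0,-3],0]], "force": 30}}

```text
clock: 7.7
eef_pos: [646.2, -207.9, 108.0]
eef_rot: [-3.137, -0.002, 1.593]
wrist_force: [-0.3, -0.6, -2.9]
finger_gap: 49.8
```

{"api": "arm_command", "payload": {"steps": [[0.4,[0,0,-3.5],0],[0.4,[0,0,-3.5],0],[0.4,[0,0,-3.5],0],[0.4,[0,0,-3.5],0],[0.4,[0,0,-3],0]]}}

```text
clock: 8.12
eef_pos: [647.1, -208.2, 282.9]
eef_rot: [3.14, 0.001, 1.593]
wrist_force: [0.2, -0.1, -2.4]
finger_gap: 49.4
```

Run:
```python
from hexm import *
s,p,d,W=wr('w9'); 
print(s['joints'].round(2)); togo([490,30,290])
```

```text
t 8.12 pos [ 647.1 -208.2  282.9] rot [3.1400e+00 7.0000e-04 1.5929e+00] F [ 0.2 -0.1 -2.4] M [ 0.01 -0.07  0.01] gap 49.4
[-0.37  0.57  0.96 -0.    1.61 -1.96]
tool shift cm [ 24.21 -15.28  -0.29]
```

View pics/w9.png

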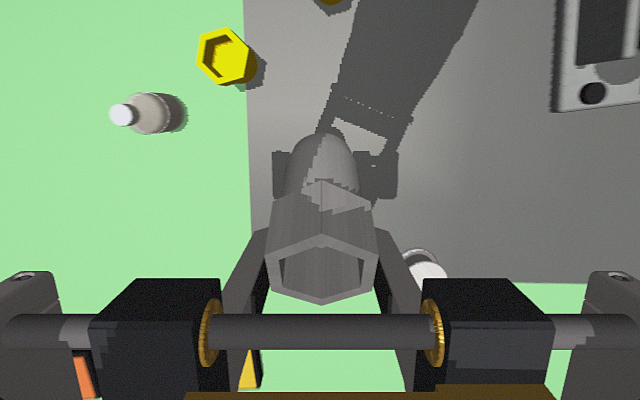

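{"api": "arm_command", "payload": {"steps": [[0.4,[2,-1.2,0],0],[0.4,[3.2,-2,0],0],[0.4,[3.2,-2,0],0],[0.4,[3.2,-2,0],0],[0.4,[3.2,-2,0],0]]}}

```text
clock: 8.58
eef_pos: [550.7, -61.2, 279.5]
eef_rot: [-3.142, -0.0, 1.593]
wrist_force: [0.9, 0.5, -1.8]
finger_gap: 50.1
```

{"api": "arm_command", "payload": {"steps": [[0.4,[3.2,-2,0],0],[0.4,[3.2,-2,0],0],[0.4,[2,-1.2,0],0],[0.4,[0,0,0],0],[0.4,[0,0,0],0]]}}

```text
clock: 9.0
eef_pos: [498.0, 21.1, 280.2]
eef_rot: [3.14, 0.0, 1.595]
wrist_force: [-0.2, -0.0, -2.5]
finger_gap: 49.7
```

Run:
```python
from hexm import *
s,p,d,W=wr('w10'); np.save('pics/W10.npy',W)
crop(p[:,:,::-1],400,60,640,260,3,'pics/w10c.png')
print(s['joints'].round(2))
```

```text
t 9.0 pos [498.   21.1 280.2] rot [3.1404e+00 2.0000e-04 1.5947e+00] F [-0.2 -0.  -2.5] M [-0.   -0.07 -0.02] gap 49.7
[-0.03  0.13  1.55 -0.    1.46 -1.63]
```

View pics/w10.png

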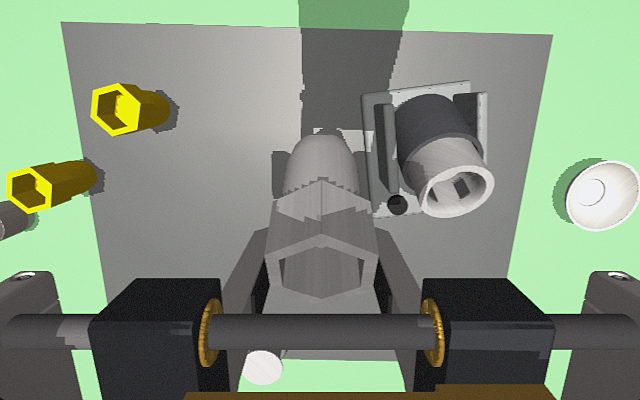

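```bash
cat > well.py <<'E'
from hexm import *
from scipy.optimize import least_squares
def wellfit(W,c0=(500,152,142),dmax=55,show=True):
    q=W.reshape(-1,3); q=q[(np.linalg.norm(q-np.array(c0),axis=1)<dmax)&(q[:,2]>105)]
    # params: centre M, lean th, az
    def res(x,ret=False):
        M=x[:3];th,az=x[3:]
        a=np.array([np.sin(th)*np.cos(az),np.sin(th)*np.sin(az),np.cos(th)])
        v=q-M; h=v@a; r=np.linalg.norm(v-np.outer(h,a),axis=1)
        # solid of revolution profile (r,h): outer wall r=36.5,h<0 ; rim h=0, 28.5<r<36.5 ; flare (28.5,0)->(24.5,-8); bore r=24.5 h -8..-44 ; floor h=-44
        segs=[((36.5,-60),(36.5,0)),((36.5,0),(28.5,0)),((28.5,0),(24.5,-8)),((24.5,-8),(24.5,-44)),((24.5,-44),(0,-44))]
        D=[]
        for p0,p1 in segs:
            p0=np.array(p0);e=np.array(p1)-p0;t=np.clip(((r-p0[0])*e[0]+(h-p0[1])*e[1])/(e@e),0,1)
            D.append(np.hypot(r-p0[0]-t*e[0],h-p0[1]-t*e[1]))
        d=np.min(D,0)
        return d
    best=None
    for dx in (-8,0,8):
      for az0 in (0.,.15):
        x0=[c0[0]+dx,c0[1],c0[2],np.radians(30),az0]
        r=least_squares(res,x0,loss='soft_l1',f_scale=1.0,x_scale=[1,1,1,.03,.03])
        if best is None or r.cost<best.cost: best=r
    x=best.x; print('N',len(q),'M',x[:3].round(1),'lean',np.degrees(x[3]).round(2),'az',np.degrees(x[4]).round(2),'med res',np.median(res(x)).round(2),'p90',np.percentile(res(x),90).round(2)); return x
if __name__=='__main__':
    wellfit(np.load('pics/W10.npy')); wellfit(np.load('pics/Wtop.npy')); wellfit(np.load('pics/Wside.npy'))
    wellfit(np.load('pics/W10.npy'),dmax=45)
E
python3 well.py
python3 - <<'E'
from hexm import *
W=np.load('pics/W10.npy')
# rim of crucible in w10 (pixels)
n=tiltpts(W,[(321,242),(287,254),(355,254),(268,262),(374,262),(270,284),(373,284),(300,294),(340,295)])
E
```

```text
N 5435 M [505.3 154.1 144.3] lean 30.51 az 8.58 med res 0.45 p90 1.85
N 539 M [501.7 155.3 142.9] lean 30.38 az 8.17 med res 0.92 p90 2.73
N 466 M [503.6 152.8 142.2] lean 29.6 az 7.58 med res 0.96 p90 3.27
N 4546 M [505.4 154.1 144.3] lean 30.04 az 8.47 med res 0.37 p90 1.1
[[478.9, 20.6, 331.5], [486.4, 6.0, 327.8], [485.9, 35.6, 327.4], [491.8, -2.8, 325.2], [490.8, 44.6, 324.9], [507.1, -3.3, 317.2], [505.8, 46.4, 317.4], [515.2, 10.9, 313.0], [515.2, 31.0, 312.7]]
n [0.455 0.012 0.891] tilt 27.0 res [ 0.1  0.  -0.1  0.1 -0.1 -0.1  0.1 -0.   0. ]
```

View pics/w10c.png

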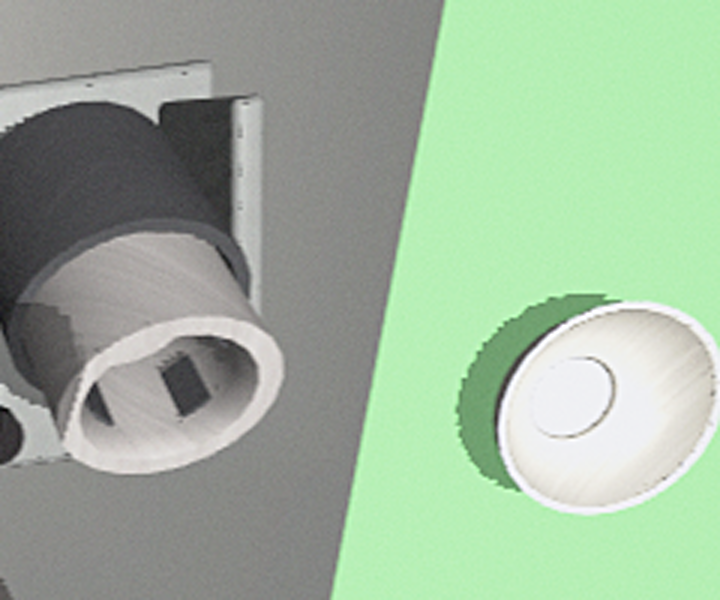

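{"api": "arm_command", "payload": {"steps": [[0.4,[0,0,0],-0.062],[0.4,[0,0,0],-0.062],[0.4,[0,0,0],0],[0.4,[0,0,0],0]]}}

```text
clock: 9.38
eef_pos: [498.8, 19.6, 279.2]
eef_rot: [-3.141, 0.0, 1.714]
wrist_force: [0.4, -0.1, -3.0]
finger_gap: 49.7
```

Run:
```python
from hexm import *
s=st(); togo([576,164.7,260])
```

```text
t 9.38 pos [498.8  19.6 279.2] rot [-3.1412e+00  1.0000e-04  1.7140e+00] F [ 0.4 -0.1 -3. ] M [ 0.06 -0.01 -0.01] gap 49.7
tool shift cm [13.26  9.72  1.91]
```

{"api": "arm_command", "payload": {"steps": [[0.4,[2.2,1.6,0.3],0],[0.4,[3,2.2,0.4],0],[0.4,[3,2.2,0.4],0],[0.4,[3,2.2,0.4],0],[0.4,[2.06,1.52,0.4],0]]}}

```text
clock: 9.8
eef_pos: [576.4, 167.9, 259.6]
eef_rot: [-3.141, -0.0, 1.715]
wrist_force: [-1.0, -0.1, -3.0]
finger_gap: 50.1
```

{"api": "arm_command", "payload": {"steps": [[0.4,[0,0,0],0],[0.4,[0,0,0],0],[0.4,[0,0,0],0]]}}

```text
clock: 10.05
eef_pos: [575.4, 165.0, 260.1]
eef_rot: [-3.141, 0.0, 1.715]
wrist_force: [-0.1, -0.3, -2.3]
finger_gap: 50.0
```

Run:
```python
from well import *
s,p,d,W=wr('w11'); np.save('pics/W11.npy',W); print(s['joints'].round(2))
```

```text
t 10.05 pos [575.4 165.  260.1] rot [-3.1410e+00  2.0000e-04  1.7153e+00] F [-0.1 -0.3 -2.3] M [ 0.06 -0.01  0.03] gap 50.0
[ 0.22  0.38  1.29 -0.    1.47 -1.5 ]
```

View pics/w11.png

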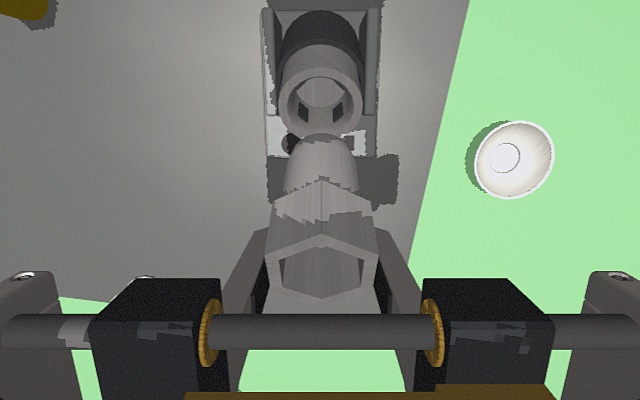

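Run:
```python
from well import *
W=np.load('pics/W11.npy').copy(); W2=W.copy(); W2[138:]=-999
x=wellfit(W2,(505,154,144)); wellfit(W2,(505,154,144),45)
n=tiltpts(W,[(321,242),(287,254),(355,254),(268,262),(374,262),(270,284),(373,284),(300,294),(340,295)])
s=np.load('pics/w11.npz'); T=s['p']
# fit shank cylinder (r 23): points around image rows 165-190
q=W[160:185,292:352].reshape(-1,3); q=q[(q[:,2]>180)]
from scipy.optimize import least_squares
rc=T+np.array([0.9*.99,.9*.15,41]); 
def res(p):
    a=np.array([p[2],p[3],1.]);a/=np.linalg.norm(a); c=rc-90*a*0+np.array([p[0],p[1],0])
    v=q-c; h=v@a; r=np.linalg.norm(v-np.outer(h,a),axis=1); return r-23
r=least_squares(res,[0,0,n[0]/n[2],n[1]/n[2]],loss='soft_l1'); a=np.array([r.x[2],r.x[3],1]);a/=np.linalg.norm(a)
print('shank axis',a.round(3),'shift at rim height',r.x[:2].round(1),'res',np.abs(res(r.x)).mean().round(2),len(q),q.min(0).round(),q.max(0).round())
M=x[:3];aw=np.array([np.sin(x[3])*np.cos(x[4]),np.sin(x[3])*np.sin(x[4]),np.cos(x[3])])
B=rc-90*n; print('B',B.round(1),'along axis above mouth',((B-M)@aw).round(1),'lateral',((B-M)-((B-M)@aw)*aw).round(1))
print('angle',np.degrees(np.arccos(n@aw)).round(1))
tgt=M+12*aw; mv=tgt-B; print('target tcp',(T+mv).round(1)); togo(T+mv)
print('along -a in tool per mm:'); Rm=Ro.from_euler('xyz',s['r']).as_matrix(); print((Rm.T@-aw).round(3))
```

```text
N 5277 M [505.3 154.1 144.3] lean 29.97 az 8.36 med res 0.33 p90 1.09
N 4735 M [505.2 154.1 144.3] lean 30.13 az 8.34 med res 0.35 p90 1.16
[[556.8, 162.0, 311.6], [565.9, 148.5, 307.7], [561.4, 177.8, 307.6], [572.4, 140.4, 304.8], [565.6, 187.5, 304.7], [587.3, 141.8, 297.2], [580.1, 190.8, 297.2], [593.5, 156.9, 293.0], [592.0, 176.9, 292.4]]
n [0.453 0.067 0.889] tilt 27.3 res [ 0.3  0.1 -0.1 -0.2 -0.2 -0.1 -0.  -0.   0.2]
shank axis [0.428 0.058 0.902] shift at rim height [-0.7 -0.3] res 0.47 1494 [530. 142. 247.] [544. 176. 288.]
B [535.4 159.1 221.1] along axis above mouth 81.9 lateral [-10.3  -0.9   5.9]
angle 2.7
target tcp [551.1 160.9 193.7]
tool shift cm [-0.04 -2.46  6.69]
along -a in tool per mm:
[-0.    -0.499  0.867]
```

{"api": "arm_command", "payload": {"steps": [[0.4,[0,-0.5,1.2],0],[0.4,[0,-0.6,1.6],0],[0.4,[0,-0.6,1.6],0],[0.4,[0,-0.5,1.4],0],[0.4,[-0.03,-0.24,0.9],0]]}}

```text
clock: 10.52
eef_pos: [550.4, 160.7, 192.6]
eef_rot: [-3.141, 0.0, 1.715]
wrist_force: [0.4, 0.1, -3.0]
finger_gap: 50.0
```

{"api": "arm_command", "payload": {"steps": [[0.4,[0,0,0],0],[0.4,[0,0,0],0],[0.4,[0,0,0],0]]}}

```text
clock: 10.77
eef_pos: [551.9, 161.7, 194.6]
eef_rot: [3.14, -0.0, 1.716]
wrist_force: [-0.0, 0.1, -2.3]
finger_gap: 50.0
```

Run:
```python
from well import *
s,p,d,W=wr('w12'); crop(p[:,:,::-1],200,60,440,310,2.4,'pics/w12c.png'); togo([551.1,160.9,193.7])
p,d=manip.camera('side'); crop(p[:,:,::-1],210,120,310,230,5,'pics/s5.png')
```

```text
t 10.77 pos [551.9 161.7 194.6] rot [ 3.1398e+00 -1.0000e-04  1.7164e+00] F [-0.   0.1 -2.3] M [ 0.01 -0.03 -0.06] gap 50.0
tool shift cm [-0.08 -0.09  0.08]
```

View pics/w12c.png

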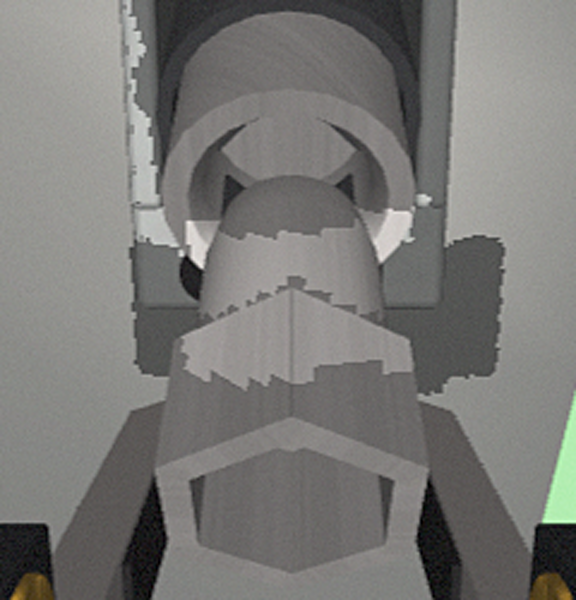

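View pics/s5.png

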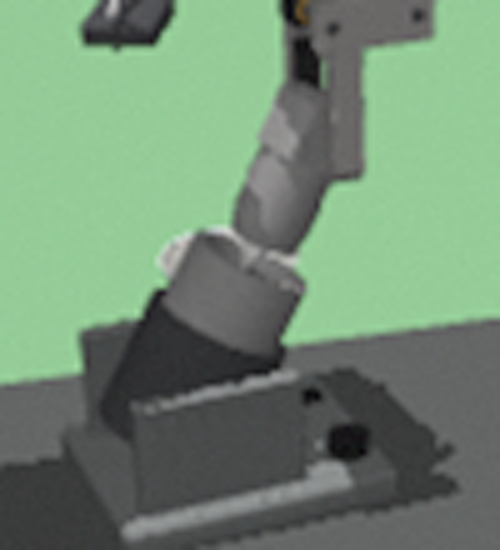

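{"api": "arm_command", "payload": {"steps": [[0.4,[-0.04,-0.3,0.5],0],[0.4,[0,-0.3,0.52],0],[0.4,[0,-0.3,0.52],0],[0.4,[0,-0.2,0.35],0],[0.4,[0,0,0],0]], "force": 12}}

```text
clock: 11.28
eef_pos: [539.7, 159.8, 173.4]
eef_rot: [-3.14, 0.0, 1.717]
wrist_force: [-0.5, -0.8, -3.6]
finger_gap: 50.0
```

Run:
```python
from well import *
s,p,d,W=wr('w13'); crop(p[:,:,::-1],200,60,440,310,2.4,'pics/w13c.png'); togo([551.1-11-.5,160.9-1.65,193.7-19.4])
```

```text
t 11.28 pos [539.7 159.8 173.4] rot [-3.1400e+00  1.0000e-04  1.7171e+00] F [-0.5 -0.8 -3.6] M [ 0.06 -0.02 -0.02] gap 50.0
tool shift cm [-0.05 -0.06 -0.03]
```

View pics/w13c.png

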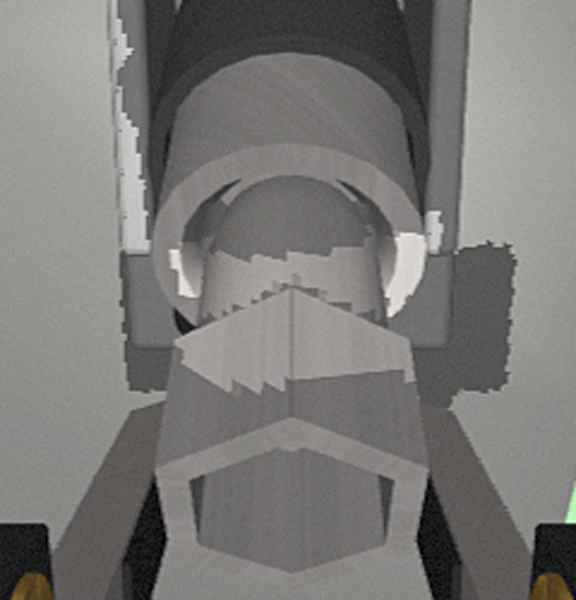

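{"api": "arm_command", "payload": {"steps": [[0.4,[-0.04,-0.25,0.43],0],[0.4,[0,-0.15,0.26],0],[0.4,[0,-0.15,0.26],0],[0.4,[0,0,0],0],[0.4,[0,0,0],0]], "force": 8}}

```text
clock: 11.75
eef_pos: [534.9, 158.6, 164.9]
eef_rot: [-3.141, 0.0, 1.717]
wrist_force: [-0.4, -0.2, -2.3]
finger_gap: 50.0
```

Run:
```python
from well import *
s,p,d,W=wr('w14'); crop(p[:,:,::-1],200,60,440,310,2.4,'pics/w14c.png'); togo([551.1-11-.5-5.5,160.9-1.65-.8,193.7-19.4-9.5])
```

```text
t 11.75 pos [534.9 158.6 164.9] rot [-3.1412e+00  2.0000e-04  1.7170e+00] F [-0.4 -0.2 -2.3] M [-0.15  0.12  0.03] gap 50.0
tool shift cm [-0.   -0.09  0.01]
```

View pics/w14c.png

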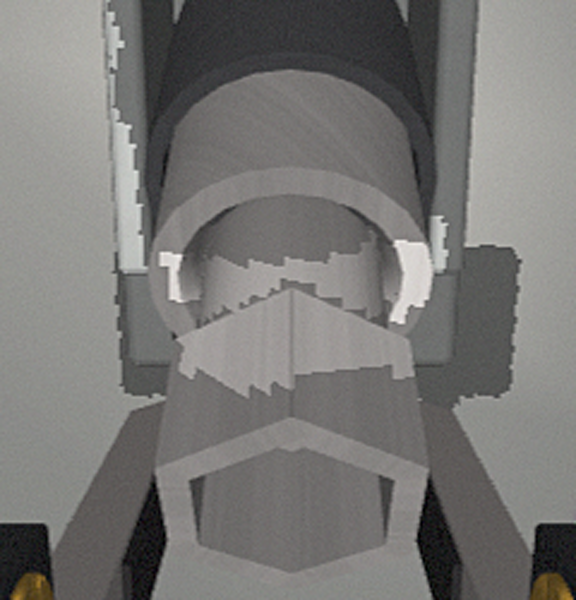

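{"api": "arm_command", "payload": {"steps": [[0.3,[0,-0.03,0.05],0],[0.3,[-0.08,-0.04,0.07],0.12],[0.3,[-0.08,-0.04,0.07],0.12],[0.3,[0.08,-0.04,0.07],-0.12],[0.3,[0.08,-0.04,0.07],-0.12]], "force": 25}}

```text
clock: 12.22
eef_pos: [534.1, 158.9, 162.3]
eef_rot: [3.139, -0.001, 1.719]
wrist_force: [3.8, 6.9, 1.2]
finger_gap: 49.9
```

```bash
cat >> well.py <<'E'
AW=np.array([.5*np.cos(np.radians(8.4)),.5*np.sin(np.radians(8.4)),.866]); MW=np.array([505.3,154.1,144.3])
L=np.array([np.cos(np.radians(8.4)),np.sin(np.radians(8.4)),0])
def rep():
    s=st(); g=s['eef_pos']+np.array([0,0,19]); v=g-MW
    print('axial F',(s['wrist_force']@AW).round(1),'lat F',(s['wrist_force']-(s['wrist_force']@AW)*AW).round(1),'| grasp pt along axis from mouth',(v@AW).round(1),'lat', (v-(v@AW)*AW).round(1),'mz',s['moment'].round(2)); return s
E
python3 - <<'E'
from well import *
rep()
E
```

```text
t 12.22 pos [534.1 158.9 162.3] rot [ 3.1392e+00 -1.1000e-03  1.7189e+00] F [3.8 6.9 1.2] M [ 1.47 -0.83 -0.29] gap 49.9
axial F 3.5 lat F [ 2.1  6.7 -1.8] | grasp pt along axis from mouth 46.6 lat [ 5.7  1.4 -3.4] mz [ 1.47 -0.83 -0.29]
```

{"api": "arm_command", "payload": {"steps": [[0.3,[0.08,-0.05,0.087],-0.12],[0.3,[0.08,-0.05,0.087],-0.12],[0.3,[-0.08,-0.05,0.087],0.12],[0.3,[-0.08,-0.05,0.087],0.12],[0.3,[-0.08,-0.05,0.087],0.12]]}}

```text
clock: 12.63
eef_pos: [532.8, 156.0, 158.9]
eef_rot: [3.137, 0.003, 1.593]
wrist_force: [5.8, -18.2, 6.7]
finger_gap: 50.1
```

Run:
```python
from well import *
rep()
```

```text
t 12.63 pos [532.8 156.  158.9] rot [3.1369e+00 3.0000e-03 1.5926e+00] F [  5.8 -18.2   6.7] M [-3.77 -0.99  0.92] gap 50.1
axial F 7.4 lat F [  2.2 -18.7   0.3] | grasp pt along axis from mouth 42.8 lat [ 6.3 -1.3 -3.5] mz [-3.77 -0.99  0.92]
```

{"api": "arm_command", "payload": {"steps": [[0.3,[0.08,-0.04,0.07],-0.12],[0.3,[0.08,-0.04,0.07],-0.12],[0.3,[-0.08,-0.04,0.07],0.12],[0.3,[-0.08,-0.04,0.07],0.12],[0.3,[0.08,-0.04,0.07],-0.12]]}}

```text
clock: 13.05
eef_pos: [531.4, 156.9, 155.4]
eef_rot: [3.136, 0.002, 1.694]
wrist_force: [6.1, 3.4, 4.3]
finger_gap: 50.1
```

Run:
```python
from well import *
rep()
s,p,d,W=wr('w15'); crop(p[:,:,::-1],200,60,440,310,2.4,'pics/w15c.png'); np.save('pics/W15.npy',W)
W2=W.copy(); W2[180:]=-999; wellfit(W2,(505,154,144))
```

```text
t 13.05 pos [531.4 156.9 155.4] rot [3.1362e+00 1.7000e-03 1.6940e+00] F [6.1 3.4 4.3] M [ 0.64 -1.09 -0.49] gap 50.1
axial F 7.0 lat F [ 2.6  2.9 -1.7] | grasp pt along axis from mouth 39.1 lat [ 6.7 -0.  -3.8] mz [ 0.64 -1.09 -0.49]
t 13.05 pos [531.4 156.9 155.4] rot [3.1362e+00 1.7000e-03 1.6940e+00] F [6.1 3.4 4.3] M [ 0.64 -1.09 -0.49] gap 50.1
N 8164 M [515.6 155.  161.4] lean 30.21 az 7.54 med res 0.41 p90 3.88
```

View pics/w15c.png

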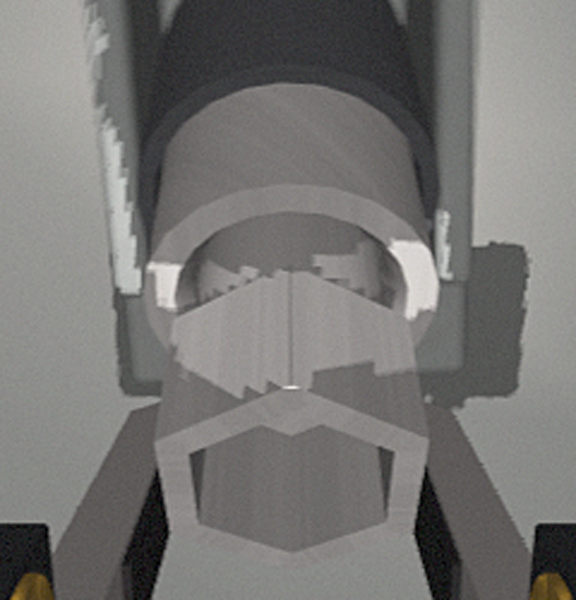

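```bash
cat >> well.py <<'E'
def meas(W,s,wellpix,rimpix,f=2.4,o=(200,60)):
    for u,v in wellpix:
        u,v=round(o[0]+u/f),round(o[1]+v/f); P=np.median(W[v-1:v+2,u-1:u+2].reshape(-1,3),0); dv=P-MW; h=dv@AW
        print('well',P.round(1),'h',h.round(2),'r',np.linalg.norm(dv-h*AW).round(1))
    uv=[(round(o[0]+u/f),round(o[1]+v/f)) for u,v in rimpix]
    n=tiltpts(W,uv); P=np.array([np.median(W[v-1:v+2,u-1:u+2].reshape(-1,3),0) for u,v in uv])
    hh=(P-MW)@AW; c=P.mean(0); print('angle to well',np.degrees(np.arccos(min(1,n@AW))).round(1),'rim mean h',hh.mean().round(1),'n.l',(n@L).round(3)); return n,P
E
python3 - <<'E'
from well import *
W=np.load('pics/W15.npy')
meas(W,None,[(291,198),(240,208),(345,208),(215,222),(370,222)],[(291,403),(180,455),(405,455),(230,425),(350,425),(183,505),(402,505),(235,540),(350,538),(291,560)])
for f in ('w11','w14'):
    z=np.load(f'pics/{f}.npz'); c=manip.calibration('wrist'); vv,uu=np.mgrid[0:400,0:640]
    Wq=back(c,np.stack([uu.ravel(),vv.ravel()],1),z['d'].ravel().astype(float),(z['p'],z['r'])).reshape(400,640,3)
    print(f)
    if f=='w14': meas(Wq,None,[(291,180),(345,190)],[(291,435),(180,485),(405,485),(183,525),(402,525),(235,550),(350,550)])
E
```

```text
well [476.3 149.9 159.2] h -1.77 r 32.8
well [480.6 139.2 157.5] h -1.86 r 31.7
well [477.7 162.4 157.3] h -1.82 r 31.5
well [484.2 133.9 156.2] h -1.6 r 31.5
well [480.  168.3 156.3] h -1.13 r 31.4
[[506.4, 153.6, 205.5], [521.5, 135.0, 199.7], [516.4, 176.4, 199.0], [512.8, 143.7, 202.9], [510.0, 164.9, 203.0], [535.1, 135.7, 193.1], [529.9, 179.1, 192.7], [544.8, 146.9, 187.7], [541.1, 170.4, 188.0], [549.7, 159.0, 184.7]]
n [0.426 0.061 0.903] tilt 25.5 res [ 0.1  0.1 -0.1 -0.2  0.1 -0.   0.1 -0.   0.   0. ]
angle to well 4.6 rim mean h 55.2 n.l 0.43
w11
w14
well [477.2 149.9 160.6] h -0.08 r 32.8
well [477.7 162.8 158.9] h -0.4 r 32.4
[[515.3, 155.5, 216.8], [531.3, 137.1, 209.9], [525.4, 178.6, 209.6], [542.9, 138.1, 203.8], [537.1, 181.1, 203.4], [550.6, 149.1, 197.7], [547.3, 172.9, 197.4]]
n [0.484 0.075 0.872] tilt 29.4 res [-0.3  0.1  0.1  0.4  0.5 -0.3 -0.4]
angle to well 0.8 rim mean h 68.4 n.l 0.49
```

{"api": "arm_command", "payload": {"steps": [[0.65,[0,0,0],0],[0.65,[0,0,0],0],[0.65,[0,0,0],0]]}}

```text
clock: 13.35
eef_pos: [529.3, 157.9, 153.8]
eef_rot: [-3.141, -0.0, 1.716]
wrist_force: [0.6, 0.5, 0.1]
finger_gap: 60.9
```

Run:
```python
from well import *
rep()
s,p,d,W=wr('w16'); crop(p[:,:,::-1],200,60,440,310,2.4,'pics/w16c.png'); np.save('pics/W16.npy',W)
```

```text
t 13.35 pos [529.3 157.9 153.8] rot [-3.1415e+00 -1.0000e-04  1.7162e+00] F [0.6 0.5 0.1] M [ 0.05 -0.01 -0.04] gap 60.9
axial F 0.4 lat F [ 0.4  0.4 -0.3] | grasp pt along axis from mouth 36.9 lat [ 5.8  1.1 -3.4] mz [ 0.05 -0.01 -0.04]
t 13.35 pos [529.3 157.9 153.8] rot [-3.1415e+00 -1.0000e-04  1.7162e+00] F [0.6 0.5 0.1] M [ 0.05 -0.01 -0.04] gap 60.9
```

View pics/w16c.png

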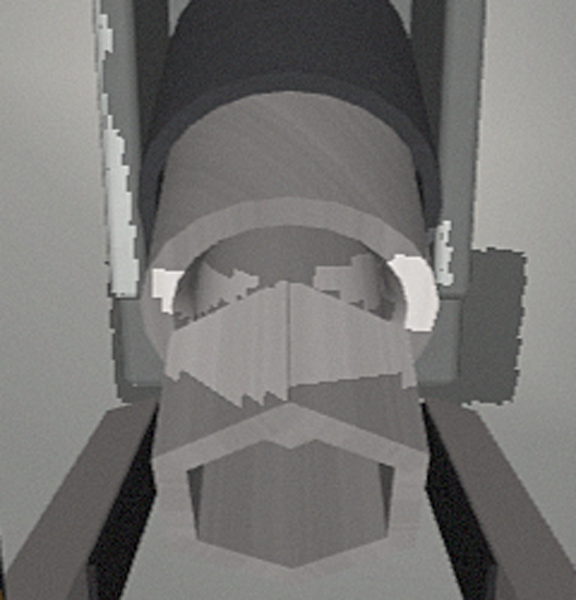

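Run:
```python
from well import *
W=np.load('pics/W16.npy')
n,P=meas(W,None,[(291,212),(345,222)],[(291,418),(230,440),(350,440),(172,475),(408,475),(178,515),(405,515),(235,555),(350,555),(291,575)])
C=(P[0]+P[-1])/2; H=C-17*n; print('C',C.round(1),'H',H.round(1)); B=C-90*n; v=B-MW; print('foot h',(v@AW).round(1),'lat',(v-(v@AW)*AW).round(1))
togo(H-[0,0,19]); togo(C-17*AW-[0,0,19])
```

```text
well [477.3 150.1 160.6] h -0.04 r 32.6
well [477.8 162.5 159.1] h -0.17 r 32.3
[[506.4, 154.3, 206.8], [512.6, 144.7, 204.8], [509.6, 165.3, 203.8], [523.2, 135.0, 200.5], [517.6, 177.7, 200.0], [534.1, 136.4, 195.3], [528.4, 180.2, 194.1], [545.0, 148.5, 188.8], [541.9, 172.1, 188.7], [550.6, 160.8, 185.0]]
n [0.429 0.075 0.9  ] tilt 25.8 res [-0.1  0.2 -0.5  0.   0.4  0.1 -0.1 -0.1  0.2 -0.3]
angle to well 4.3 rim mean h 56.4 n.l 0.435
C [528.5 157.6 195.9] H [521.2 156.3 180.6]
foot h -33.4 lat [ 1.1 -0.9 -0.6]
tool shift cm [-0.04 -0.83 -0.78]
tool shift cm [-0.02 -0.94 -0.84]
```

{"api": "arm_command", "payload": {"steps": [[0.65,[0,-0.4,-0.4],0],[0.65,[0,-0.43,-0.4],0],[0.65,[0,0,0],0],[0.65,[0,0,0],0]]}}

```text
clock: 13.73
eef_pos: [521.1, 156.7, 162.3]
eef_rot: [3.141, -0.0, 1.717]
wrist_force: [0.0, 0.6, -0.2]
finger_gap: 60.9
```

{"api": "arm_command", "payload": {"steps": [[0.3,[0,0,0],0],[0.3,[0,0,0],0],[0.3,[0,0,0],0],[0.3,[0,0,0],0]], "force": 20}}

```text
clock: 14.07
eef_pos: [521.3, 156.5, 161.7]
eef_rot: [-3.141, 0.0, 1.717]
wrist_force: [0.4, -1.3, 0.1]
finger_gap: 50.0
```

Run:
```python
from well import *
s=rep()
```

```text
t 14.07 pos [521.3 156.5 161.7] rot [-3.1415e+00  3.0000e-04  1.7170e+00] F [ 0.4 -1.3  0.1] M [-0.31 -0.01  0.07] gap 50.0
axial F 0.2 lat F [ 0.3 -1.3 -0.1] | grasp pt along axis from mouth 39.6 lat [-3.6 -0.5  2.1] mz [-0.31 -0.01  0.07]
```

{"api": "arm_command", "payload": {"steps": [[0.3,[0,0.03,0.11],0.12],[0.3,[0,0.03,0.11],0.1],[0.3,[0,0.03,0.11],-0.12],[0.3,[0,0.03,0.11],-0.12],[0.3,[0,0.03,0.11],-0.12]]}}

```text
clock: 14.48
eef_pos: [522.6, 157.5, 156.9]
eef_rot: [3.141, -0.002, 1.862]
wrist_force: [-5.9, 10.9, 8.5]
finger_gap: 50.7
```

Run:
```python
from well import *
s=rep()
```

```text
t 14.48 pos [522.6 157.5 156.9] rot [ 3.1412e+00 -2.0000e-03  1.8615e+00] F [-5.9 10.9  8.5] M [ 2.22  1.08 -0.79] gap 50.7
axial F 5.2 lat F [-8.5 10.5  3.9] | grasp pt along axis from mouth 36.1 lat [-0.6  0.7  0.3] mz [ 2.22  1.08 -0.79]
```

{"api": "arm_command", "payload": {"steps": [[0.3,[0,-0.05,0.09],-0.08],[0.3,[0,-0.05,0.09],0.12],[0.3,[0,-0.05,0.09],0.12],[0.3,[0,-0.05,0.09],0.12],[0.3,[0,-0.05,0.09],-0.12]]}}

```text
clock: 14.9
eef_pos: [521.3, 155.4, 152.9]
eef_rot: [3.139, 0.002, 1.674]
wrist_force: [-0.2, -1.3, 9.4]
finger_gap: 50.0
```

Run:
```python
from well import *
s=rep()
s,p,d,W=wr('w17'); crop(p[:,:,::-1],200,60,440,310,2.4,'pics/w17c.png'); np.save('pics/W17.npy',W)
```

```text
t 14.9 pos [521.3 155.4 152.9] rot [3.1389e+00 1.5000e-03 1.6740e+00] F [-0.2 -1.3  9.4] M [-0.05  0.24 -0.59] gap 50.0
axial F 7.9 lat F [-4.1 -1.9  2.5] | grasp pt along axis from mouth 31.9 lat [ 0.2 -1.  -0. ] mz [-0.05  0.24 -0.59]
t 14.9 pos [521.3 155.4 152.9] rot [3.1389e+00 1.5000e-03 1.6740e+00] F [-0.2 -1.3  9.4] M [-0.05  0.24 -0.59] gap 50.0
```

View pics/w17c.png

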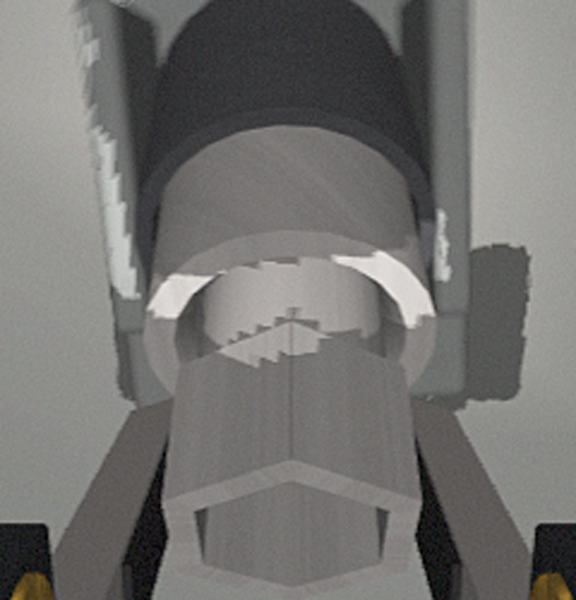

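Run:
```python
from well import *
W=np.load('pics/W17.npy')
n,P=meas(W,None,[(291,242),(240,250),(345,250)],[(291,470),(230,488),(350,488),(180,510),(402,510),(182,550),(400,550),(235,572),(350,572)])
```

```text
well [475.8 150.5 158.9] h -2.23 r 33.1
well [478.9 139.6 158.1] h -2.15 r 33.1
well [476.5 163.  157.3] h -2.34 r 32.8
[[510.2, 154.2, 200.6], [516.5, 143.5, 196.9], [514.0, 165.8, 198.0], [523.9, 134.1, 193.5], [519.6, 177.2, 193.0], [537.9, 134.4, 185.1], [533.1, 179.6, 185.1], [545.3, 145.7, 179.7], [542.9, 170.6, 179.8]]
n [0.516 0.053 0.855] tilt 31.2 res [ 0.1 -0.4  0.5  0.  -0.4  0.2  0.  -0.1  0. ]
angle to well 1.8 rim mean h 50.7 n.l 0.518
```

{"api": "arm_command", "payload": {"steps": [[0.3,[0,-0.06,0.1],-0.12],[0.3,[0,-0.06,0.1],-0.12],[0.3,[0,-0.06,0.1],0.12],[0.3,[0,-0.06,0.1],0.12],[0.3,[0,-0.06,0.1],0.12]], "force": 25}}

```text
clock: 15.37
eef_pos: [518.3, 154.7, 148.3]
eef_rot: [3.138, 0.002, 1.573]
wrist_force: [4.2, -16.6, 13.8]
finger_gap: 50.6
```

Run:
```python
from well import *
s=rep()
```

```text
t 15.37 pos [518.3 154.7 148.3] rot [3.1385e+00 2.2000e-03 1.5728e+00] F [  4.2 -16.6  13.8] M [-3.27 -0.36  1.06] gap 50.6
axial F 12.8 lat F [ -2.1 -17.5   2.7] | grasp pt along axis from mouth 26.4 lat [-0.  -1.3  0.1] mz [-3.27 -0.36  1.06]
```

{"api": "arm_command", "payload": {"steps": [[0.3,[0,-0.03,0.05],-0.12],[0.3,[0,-0.03,0.05],-0.12],[0.3,[0,-0.03,0.05],-0.12],[0.3,[0,-0.03,0.05],0.12],[0.3,[0,-0.03,0.05],0.12]]}}

```text
clock: 15.78
eef_pos: [517.3, 155.9, 145.9]
eef_rot: [3.137, -0.0, 1.695]
wrist_force: [3.5, -5.8, 11.6]
finger_gap: 50.0
```

Run:
```python
from well import *
s=rep()
s,p,d,W=wr('w18'); crop(p[:,:,::-1],200,60,440,310,2.4,'pics/w18c.png'); np.save('pics/W18.npy',W)
```

```text
t 15.78 pos [517.3 155.9 145.9] rot [ 3.1368e+00 -4.0000e-04  1.6954e+00] F [ 3.5 -5.8 11.6] M [-1.18 -0.66  0.86] gap 50.0
axial F 11.4 lat F [-2.1 -6.7  1.8] | grasp pt along axis from mouth 23.9 lat [ 0.2  0.1 -0.1] mz [-1.18 -0.66  0.86]
t 15.78 pos [517.3 155.9 145.9] rot [ 3.1368e+00 -4.0000e-04  1.6954e+00] F [ 3.5 -5.8 11.6] M [-1.18 -0.66  0.86] gap 50.0
```

View pics/w18c.png

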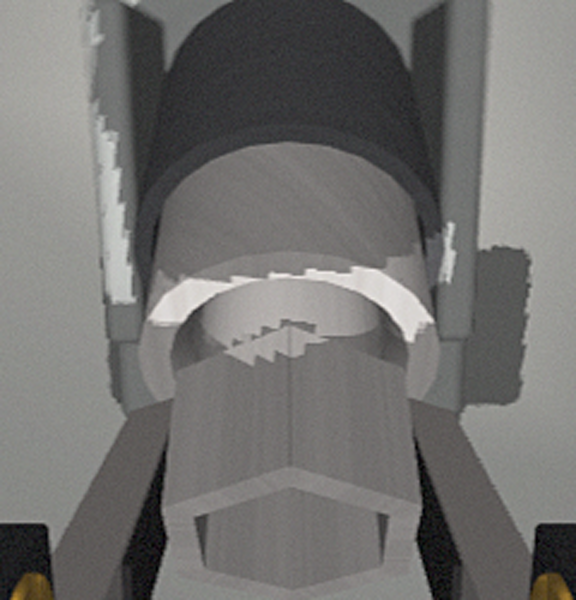

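Run:
```python
from well import *
W=np.load('pics/W18.npy')
n,P=meas(W,None,[(291,264),(240,272),(345,270),(400,300)],[(291,476),(230,493),(350,493),(180,516),(402,516),(182,555),(400,555),(235,577),(350,577)])
```

```text
well [475.6 150.5 158. ] h -3.1 r 32.7
well [478.8 139.9 156.9] h -3.21 r 32.4
well [475.5 162.4 156.9] h -3.19 r 33.3
well [481.7 176.  152.4] h -3.07 r 33.1
[[506.9, 154.4, 193.5], [512.6, 144.0, 191.3], [510.6, 166.0, 190.7], [521.9, 134.7, 186.5], [517.0, 177.9, 186.0], [535.2, 135.3, 178.7], [530.1, 180.6, 177.8], [542.9, 146.8, 172.3], [539.7, 171.7, 172.9]]
n [0.514 0.068 0.855] tilt 31.2 res [-0.2  0.   0.   0.1  0.1  0.3 -0.  -0.4  0.2]
angle to well 1.4 rim mean h 43.3 n.l 0.518
```

{"api": "arm_command", "payload": {"steps": [[0.3,[0,-0.03,0.05],-0.12],[0.3,[0,-0.03,0.05],0.12],[0.3,[0,-0.02,0.04],0.12],[0.3,[0,-0.02,0.03],-0.12],[0.3,[0,0,0],0]]}}

```text
clock: 16.25
eef_pos: [516.0, 155.1, 144.4]
eef_rot: [3.138, 0.0, 1.701]
wrist_force: [-0.6, -3.4, 15.9]
finger_gap: 50.1
```

Run:
```python
from well import *
s=rep()
s,p,d,W=wr('w19'); crop(p[:,:,::-1],200,60,440,310,2.4,'pics/w19c.png'); np.save('pics/W19.npy',W)
n,P=meas(W,None,[(291,266),(240,274),(345,272)],[(291,476),(230,493),(350,493),(180,516),(402,516),(182,555),(400,555),(235,577),(350,577)])
```

```text
t 16.25 pos [516.  155.1 144.4] rot [3.1382e+00 1.0000e-04 1.7014e+00] F [-0.6 -3.4 15.9] M [-0.83  0.3  -0.26] gap 50.1
axial F 13.2 lat F [-7.1 -4.4  4.4] | grasp pt along axis from mouth 21.9 lat [-0.2 -0.6  0.1] mz [-0.83  0.3  -0.26]
t 16.25 pos [516.  155.1 144.4] rot [3.1382e+00 1.0000e-04 1.7014e+00] F [-0.6 -3.4 15.9] M [-0.83  0.3  -0.26] gap 50.1
well [474.4 149.5 157.7] h -4.04 r 33.8
well [477.6 139.  157.2] h -3.61 r 33.9
well [474.4 161.3 156.7] h -4.01 r 33.9
[[505.2, 153.5, 193.5], [511.3, 143.1, 190.6], [508.9, 165.2, 190.4], [520.0, 134.0, 186.5], [514.8, 176.4, 185.9], [532.9, 134.7, 179.0], [527.1, 179.4, 178.6], [541.4, 146.1, 171.4], [537.7, 170.8, 172.2]]
n [0.522 0.071 0.85 ] tilt 31.8 res [-0.2 -0.2 -0.   0.2 -0.   0.6  0.4 -0.6 -0.1]
angle to well 1.8 rim mean h 42.1 n.l 0.526
```

{"api": "arm_command", "payload": {"steps": [[0.3,[0,0.05,-0.09],0],[0.3,[0,0.05,-0.09],0],[0.3,[0,0.04,-0.07],0],[0.65,[0,0,0],0],[0.65,[0,0,0],0]]}}

```text
clock: 16.72
eef_pos: [516.3, 155.4, 145.1]
eef_rot: [-3.142, -0.0, 1.697]
wrist_force: [-0.2, -0.9, 0.3]
finger_gap: 59.1
```

{"api": "arm_command", "payload": {"steps": [[0.7,[0,0,0],0],[0.7,[0,0,0],0],[0.7,[0,0,0],0]]}}

```text
clock: 16.97
eef_pos: [516.2, 155.3, 144.9]
eef_rot: [-3.141, -0.0, 1.697]
wrist_force: [0.3, -0.4, 0.1]
finger_gap: 65.6
```

Run:
```python
from well import *
s=rep()
s,p,d,W=wr('w20'); crop(p[:,:,::-1],200,60,440,310,2.4,'pics/w20c.png'); np.save('pics/W20.npy',W)
```

```text
t 16.97 pos [516.2 155.3 144.9] rot [-3.1412 -0.      1.697 ] F [ 0.3 -0.4  0.1] M [ 0.07 -0.   -0.03] gap 65.6
axial F 0.2 lat F [ 0.2 -0.4 -0.1] | grasp pt along axis from mouth 22.4 lat [-0.2 -0.4  0.2] mz [ 0.07 -0.   -0.03]
t 16.97 pos [516.2 155.3 144.9] rot [-3.1412 -0.      1.697 ] F [ 0.3 -0.4  0.1] M [ 0.07 -0.   -0.03] gap 65.6
```

View pics/w20c.png

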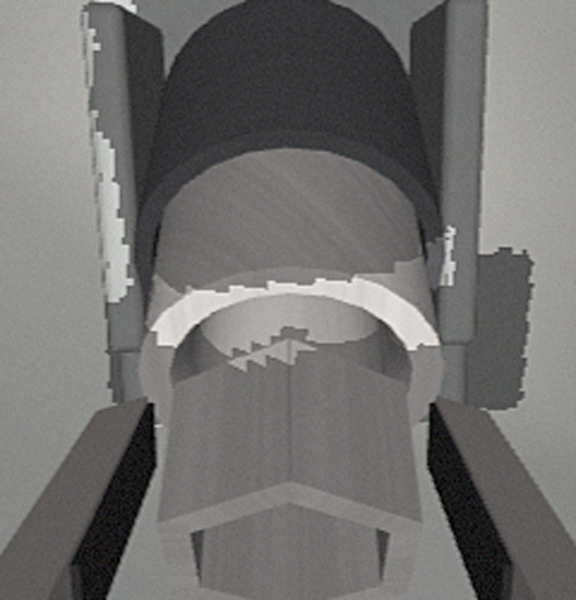

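{"api": "arm_command", "payload": {"steps": [[0.75,[0,0,-0.5],0],[0.75,[0,0,-1.5],0],[0.75,[0,0,-3],0],[0.75,[0,0,-3],0],[0.75,[0,0.5,-2],0]]}}

```text
clock: 17.43
eef_pos: [521.2, 156.1, 248.4]
eef_rot: [3.139, -0.0, 1.697]
wrist_force: [-0.3, -0.3, -0.3]
finger_gap: 70.6
```

{"api": "arm_command", "payload": {"steps": [[0.75,[0,1.5,-1],0],[0.75,[0,1,0],0],[0.75,[0,0,0],0],[0.75,[0,0,0],0]]}}

```text
clock: 17.77
eef_pos: [545.8, 159.1, 254.7]
eef_rot: [-3.141, 0.0, 1.697]
wrist_force: [-1.3, -0.3, -0.2]
finger_gap: 70.6
```

Run:
```python
from well import *
s,p,d,W=wr('w21'); np.save('pics/W21.npy',W); crop(p[:,:,::-1],230,40,410,220,3.3,'pics/w21c.png')
p,d=manip.camera('side'); crop(p[:,:,::-1],210,130,310,230,5,'pics/s6.png')
```

```text
t 17.77 pos [545.8 159.1 254.7] rot [-3.1407e+00  1.0000e-04  1.6969e+00] F [-1.3 -0.3 -0.2] M [ 0.06 -0.03 -0.02] gap 70.6
```

View pics/w21c.png

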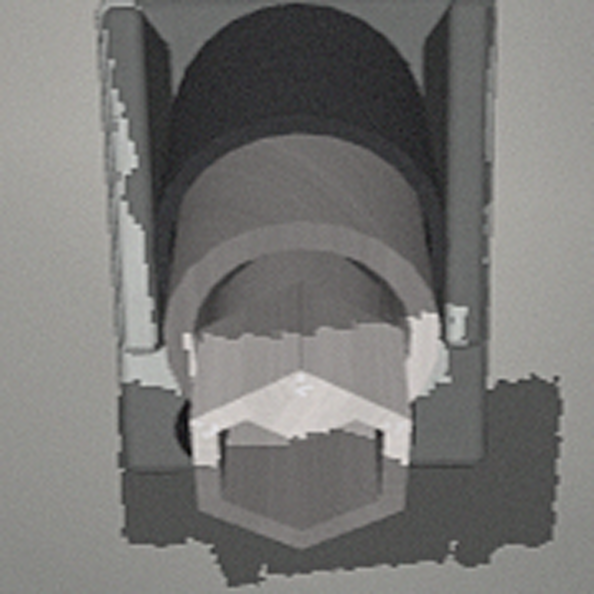

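View pics/s6.png

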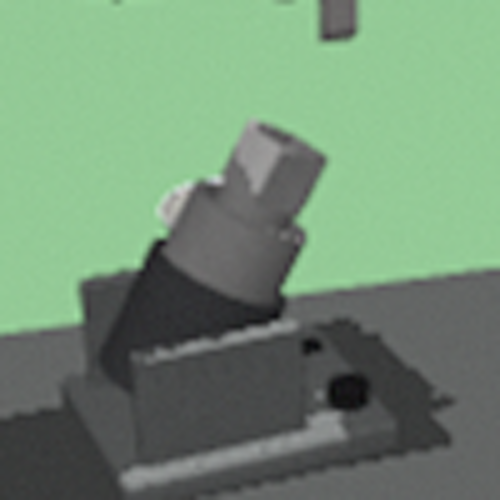

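Run:
```python
from well import *
W=np.load('pics/W21.npy')
n,P=meas(W,None,[(300,236),(250,245),(355,247),(215,268),(385,268)],[(300,383),(250,400),(350,400),(206,428),(400,425),(206,490),(395,490),(250,518),(350,518),(300,540)],3.3,(230,40))
C=(P[0]+P[-1])/2; B=C-90*n; v=B-MW; print('foot h',(v@AW).round(1),'lat',(v-(v@AW)*AW).round(1)); v=C-MW; print('rim h',(v@AW).round(1),'lat',(v-(v@AW)*AW).round(1))
```

```text
well [478.  150.2 160.2] h -0.02 r 31.8
well [481.1 138.5 159.4] h -0.04 r 32.6
well [478.6 164.2 158.9] h 0.18 r 32.0
well [487.9 130.  156.1] h -0.18 r 32.0
well [482.5 172.3 155.7] h -0.04 r 31.3
[[507.4, 154.0, 196.9], [513.2, 143.6, 193.9], [510.2, 165.3, 194.3], [521.8, 133.9, 189.7], [515.7, 177.7, 190.1], [538.3, 134.8, 179.6], [532.7, 180.3, 179.5], [545.7, 146.5, 174.6], [542.5, 170.7, 175.2], [551.4, 159.5, 170.7]]
n [0.506 0.06  0.861] tilt 30.6 res [ 0.2 -0.1  0.1  0.1 -0.  -0.2 -0.4 -0.1  0.3  0.2]
angle to well 1.1 rim mean h 46.1 n.l 0.509
foot h -43.7 lat [ 0.2  0.4 -0.2]
rim h 46.3 lat [ 1.2 -0.7 -0.6]
```

Run:
```python
from well import *
st(); print(manip.sign_off())
```

```text
t 17.87 pos [545.4 159.  254.7] rot [-3.1406e+00  1.0000e-04  1.6971e+00] F [-0.5  0.3 -0.7] M [0.09 0.06 0.01] gap 70.5
the job is handed in; nothing more can be done
None
```

The crucible is in the leaning well, home on the floor and released, and the job is handed in at about 17.9 s of the 72 s. `sign_off` gives no verdict, so the checks below are my own measurements.

**What I did:** The tool can only point straight down. I gripped the steel crucible lightly by two flats and tipped it to about 27° against the bench, then lifted it and put the foot into the mouth. I pressed it down in small steps while twisting up to about 14° either way, and regripped once partway because the pads had slipped off the head's centre. The well was pressed in about 4 mm at most in the readings I took (limit 8 mm). I then eased off, let go and backed away.

**Last checks (wrist camera, after release):**

| Check | Measured | Limit |
|---|---|---|
| Underside above the well's floor | 0.1–0.3 mm | 2.5 mm |
| Angle to the well's axis | 1.1° (0.02 rad) | 0.08 rad |
| Foot off the well's axis | about 0.5 mm | 4 mm |
| Well pressed in | 0 ± 0.2 mm | 3 mm |

The wrist force read about zero and the gripper was clear of everything.

**What disagreed or was not checked:**
- **Lean direction:** the text says the well leans roughly to the robot's right. The images show it leaning away from the robot, about 8° to the left of straight ahead, and I followed the images.
- **Camera offsets:** the top and side cameras differed from the wrist camera by up to about 4 mm in position. I used the wrist camera for the fit.
- **First tilt:** my first attempt to tip the crucible against the bench slid instead, and pressing harder with a lighter grip fixed it.
- **Bystanders:** I did not re-measure the bottle, reel and dish at the end. The arm did not touch them.

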